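# File the slide cases after a microscope session

## Task

Open the clear cover of the slide file fully, take every coloured slide case out of the white tray and stand each one upright on its short end in an empty slot of the file, one case to a slot; then shut the cover completely over them. The white case stays standing in its rear slot, and everything else on the bench and in the tray is left alone.

Things in the scene. Friction and masses are not known exactly. Their poses are not given: they have to be found in the camera images.
- case1: A blue flat plastic slide case, a plain box 84 x 60 x 20 mm, 90 g, white label on one broad face. Origin at its centre; x axis along its 84 mm length, y along the 60 mm width, z through the 20 mm thickness. Starts flat in the tray, label up; goes into the file standing on a 60 x 20 mm end: its x vertical (either end up), its z along the file's x. May be absent.
- case2: A yellow flat plastic slide case, a plain box 84 x 60 x 20 mm, 90 g, white label on one broad face. Origin at its centre; x axis along its 84 mm length, y along the 60 mm width, z through the 20 mm thickness. Starts flat in the tray, label up; goes into the file standing on a 60 x 20 mm end: its x vertical (either end up), its z along the file's x. May be absent.
- case3: A green flat plastic slide case, a plain box 84 x 60 x 20 mm, 90 g, white label on one broad face. Origin at its centre; x axis along its 84 mm length, y along the 60 mm width, z through the 20 mm thickness. Starts flat in the tray, label up; goes into the file standing on a 60 x 20 mm end: its x vertical (either end up), its z along the file's x. May be absent.
- case4: A red flat plastic slide case, a plain box 84 x 60 x 20 mm, 90 g, white label on one broad face. Origin at its centre; x axis along its 84 mm length, y along the 60 mm width, z through the 20 mm thickness. Starts flat in the tray, label up; goes into the file standing on a 60 x 20 mm end: its x vertical (either end up), its z along the file's x. May be absent.
- filed: A white slide case of the same size that already stands on end in the rear slot of the file and stays there. Origin at its centre, axes as for the others.
- file: Grey slide file, fixed, 180 (x) x 84 (y) mm, walls 35 mm high, 4 mm thick, floor 5 mm. Origin: on its underside below the middle slot; x points from front to hinge, z up. Six ribs across its middle (4 mm thick, 50 mm wide, tops 53 mm above the bench) make five slots 28 mm long in x, centred at x = -64, -32, 0, +32 (empty) and +64 mm (white case). A case in a slot has its centre 47, its top 89 mm above the bench.
- cover (a joint): Hinge of the file's clear dust cover (a hood 182 x 84 mm, its top 100 mm above the bench when shut): 0 rad = shut, grows as the front of the cover swings up and back, stop at 1.4 rad. It starts shut or a little ajar. Stiff friction hinge: it stays where it is left; about 2 to 4 N at the handle moves it.
- cover_handle (a point): Middle of the round bar of the cover's black bow handle: bar 10 mm thick, 68 mm between its legs, parallel to the file's y, standing 36 mm off the cover's top face near its front edge (136 mm above the bench when shut). It moves with the cover.
- cover_hinge (a point): Middle of the cover's hinge line, at the top of the file's rear wall, 36 mm above the bench; the hinge axis is the file's y axis. With the cover shut the handle bar lies 145 mm in front of (file -x) and 100 mm above this point.
- tray: White open session tray, fixed, 270 (x) x 370 (y) mm, walls 33 mm high and 4 mm thick, floor 4 mm thick. Origin: centre of its underside. It stays where it is. Its smooth floor lets the cases slide easily.
- coverglass_box: Small clear box of cover glasses, 50 x 26 x 16 mm, lying in the tray; it stays in the tray. Origin: centre of its underside.
- oil_bottle: Amber immersion-oil bottle, 28 mm wide, 62 mm tall, standing on the bench; leave it alone. Origin: centre of its underside.
- objective_tub: Grey objective tub, 40 mm wide, 66 mm tall, standing on the bench; leave it alone. Origin: centre of its underside.
- dish: Shallow clear dish, 60 mm wide, 14 mm high, on the bench; leave it alone. Origin: centre of its underside.
- tissue_box: Blue carton of lens tissue, 75 x 110 x 30 mm, on the bench; leave it alone. Origin: centre of its underside.
- screwdriver: Orange-handled screwdriver, 140 mm long, lying on the bench; leave it alone.
Not all that is in view belongs to the job. There is more than one size of the case4; the job needs the middle-sized.

How it is judged:
By the outcome, as a careful person would: the job done as asked, in the order asked, and still so for the second after the job is handed in, with the robot touching nothing.
Of case1, case2, case3, case4 only 2 to 4 are there at a start; the rules pass over those that are not, and their reading is None.
At some moment in a run one of case1, case2, case3, case4 may be knocked a few centimetres aside while the robot is not near it.
Once in a run the grip may slacken for a moment while it holds something.
It also fails if it takes over 210 s, if anything falls off the work surface, if the arm or the gripper's body presses on something with over 40 N, if the wrist force passes 120 N, or if a joint passes its speed limit or range.

## Robot

A 6-joint arm with a two-finger parallel gripper is mounted at the origin on the work surface. World frame = base frame: x ahead of the robot, y to its left, z up, the work surface at z = 0. Lengths are in m, angles in rad, forces in N, time in s.
With the tool pointing down it reaches from about 0.3 to 0.85 m from the base axis. Payload 4.2 kg.
Tool frame: the origin (TCP) lies between the finger pads; the fingertips stand 14 mm ahead of it and the grasp point (between the pads) lies 5 mm behind it; z points along the fingers, y is the direction in which the jaws open and shut (so a half turn about z gives the same grasp; the last joint's range is limited). The gripper opens to 91 mm and grips with 3 to 60 N. Pads are 32 mm wide; open, the fingers measure 118 mm over their backs; the gripper's body (76 mm by 178 mm) begins 60 mm behind the grasp point.
Start: joints at [-1.314, 0.32, 1.565, -0, 1.257, -0.02], TCP at [0.157, -0.553, 0.228] pointing down, gripper open.
Joint ranges: [-3.11, 3.11], [-0.84, 2.01], [0.21, 2.61], [-1.34, 4.49], [0.05, 2.63], [-2.56, 2.56]. Speed limits (rad/s): [2.57, 2.57, 3.14, 3.14, 3.14, 3.14].

## Interface

Orientations are given as a unit quaternion [w, x, y, z].
In Python, from rig import robot, gripper_to, kin, status, vision, ticket gives the robot as it stands. Calls block until the motion is done:
- robot.move_pose(position, orientation): joint-space move of the TCP to a pose.
- robot.servo_line(position, attitude=None, feed=0.15, until_force=None): straight line of the TCP; attitude=None keeps the orientation; feed is the mean speed in m/s. With until_force (N) it stops when the force on the tool has changed by that much, and returns True; else False.
- robot.move_j(angles): joint-space move.
- gripper_to(opening, grasp_force=None): opening from 0.0 (shut) to 1.0 (fully open); grasp_force is the grip in N (None keeps the last); returns when the fingers have stopped.
- robot.pause(seconds).
- kin.ik(position, orientation): joint angles nearest the present ones, or None.
- status.read_state(): the state.
- vision.get_image(name): name is "scene" or "top" or "wrist"; returns a dict with "img" (384x512x3 uint8, red, green, blue), "vfov" (degrees; the focal length in pixels is half the picture's height over the tangent of half this angle, whatever the lens; pixels are square), "cx", "cy" (the principal point, pixels), "R" (3x3) and "t" (3): a world point X has camera coordinates R X + t. Camera axes: x right, y down, z forward; pixel columns grow to the right and rows downward; lengths in m; the calibration is good to about 2 mm. The wrist camera is an equidistant fisheye: a pixel r from the principal point sees the ray r / f radians off the axis. A picture is of the moment at which its call begins. There is no depth.
A pose or a line that the arm cannot do raises robot.PlanningError and nothing moves.
- ticket.close_job(): hands the job in, once; it reports no verdict.
The state is a dict: "t": time; "joint_pos": joint angles; "joint_velocities": joint speeds; "joint_efforts": joint torques, N m; "eef_pos": TCP position; "ee_rot": TCP orientation; "contact_force": force on the tool from outside, world axes, zero at the start; "moment": the same for the moment, N m; "opening": opening from 0.0 (shut) to 1.0 (fully open).
Only numpy, scipy, OpenCV 4.12 (cv2) and the standard library are available. Lean on these libraries where they do the work, as an engineer would, in place of code of your own. Each camera call takes 0.05 s, during which the arm holds its last target.

## Working session

There is one attempt and no reset: what is moved stays moved. The work goes in short steps, each a Python script; the robot and the scene stay as the last script left them, time stands still between calls to the robot, and variables do not carry over. Pictures are saved under pics/ and viewed, and the job is handed in when it is done.

```bash
ls -la; mkdir -p pics; python3 - <<'E'
from rig import robot, gripper_to, kin, status, vision, ticket
import cv2
for n in ["scene","top","wrist"]:
    d=vision.get_image(n); cv2.imwrite(f"pics/a_{n}.png",cv2.cvtColor(d["img"],cv2.COLOR_RGB2BGR)); print(n,d["vfov"],d["cx"],d["cy"],d["R"],d["t"])
s=status.read_state(); print(s)
E
```

```text
total 12
drwxr-xr-x  3 agent agent 4096 Dec  6 07:05 .
drwxr-xr-x 23 root  root  4096 Dec  6 07:05 ..
drwxr-xr-x  2 agent agent 4096 Dec  6 07:05 pics
scene 44.15524865273446 259.0788624507612 192.55557855645793 [[ 0.82609927  0.56350141 -0.0051144 ]
 [ 0.44499901 -0.65788795 -0.60758483]
 [-0.34573961  0.49964948 -0.79423833]] [-0.49020956 -0.22913832  1.56323249]
top 49.1308975621931 251.1303491949392 192.2078813124569 [[ 0.02569015 -0.99963668  0.00815602]
 [-0.992679   -0.02647284 -0.11784563]
 [ 0.11801873 -0.00506884 -0.99299843]] [-0.03952417  0.63566257  1.08569456]
wrist 65.70646984690485 258.1284175125586 193.1228712289433 [[ 0.27337541 -0.96190581 -0.00175964]
 [-0.93005279 -0.26478871  0.25473267]
 [-0.24549477 -0.06800109 -0.96700991]] [-0.57516448 -0.02803451  0.39082216]
{'t': 0.15, 'joint_pos': array([-1.31400439e+00,  3.20163550e-01,  1.56537365e+00,  9.81307698e-06,
        1.25739557e+00, -2.00021837e-02]), 'joint_velocities': array([-0.00056159, -0.00307962, -0.00195779, -0.00051221, -0.00130426,
       -0.00052084]), 'joint_efforts': array([ 1.28679505e-05, -4.12772441e+01, -2.32153809e+01,  7.27256318e-02,
        4.33662382e-02, -9.34660034e-05]), 'eef_pos': array([ 0.15704581, -0.55277499,  0.22731254]), 'ee_rot': array([-6.65917596e-04,  9.90438390e-01,  1.37954145e-01, -7.45122614e-05]), 'contact_force': array([0.40440804, 0.1698052 , 0.47028517]), 'moment': array([ 0.04627495, -0.01565873, -0.09033809]), 'opening': 1.0012265895281791}
```

View pics/a_scene.png

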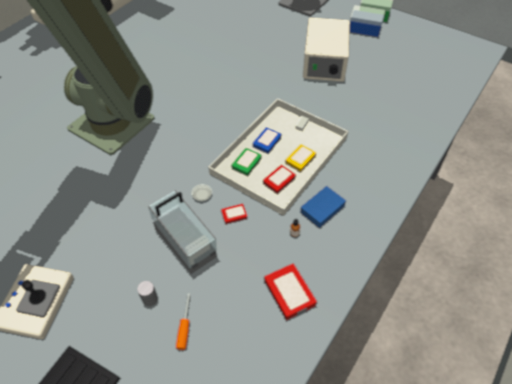

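View pics/a_top.png

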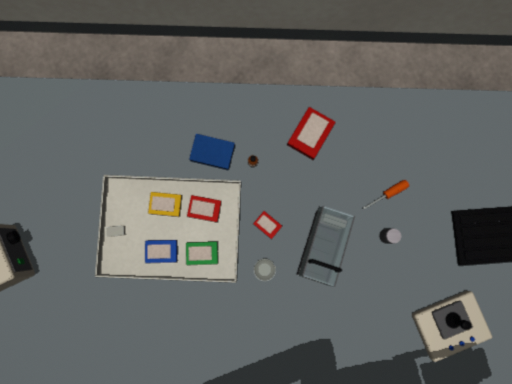

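View pics/a_wrist.png

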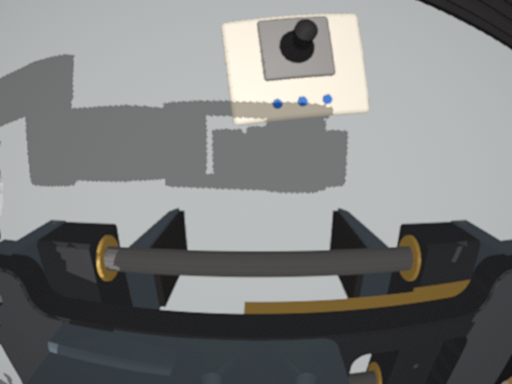

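The scene view shows all four cases in the tray: blue (267,139), green (247,161), yellow (300,157) and the middle-sized red (280,178). The small red (234,213) and large red (290,291) are decoys on the bench. In the top view the file is at about (328,245), with its handle at (325,266). The hinge is at the far end.

Next I'll write helpers and measure.

```bash
cat > h.py <<'E'
import numpy as np, cv2
from scipy.spatial.transform import Rotation as Rot
from rig import robot, gripper_to, kin, status, vision, ticket
def grab(n,save=None):
    d=vision.get_image(n); d["n"]=n
    if save: cv2.imwrite(f"pics/{save}.png",cv2.cvtColor(d["img"],cv2.COLOR_RGB2BGR))
    return d
def foc(d): return 192/np.tan(np.radians(d["vfov"])/2)
def ray(d,uv):
    u=(np.asarray(uv,float)-[d["cx"],d["cy"]])/foc(d)
    if d["n"]=="wrist":
        r=np.linalg.norm(u); c=np.r_[u/max(r,1e-9)*np.sin(r),np.cos(r)]
    else: c=np.r_[u,1]/np.linalg.norm(np.r_[u,1])
    R=np.asarray(d["R"]); return -R.T@np.asarray(d["t"]), R.T@c
def plane(d,uv,z):
    o,v=ray(d,uv); return o+v*(z-o[2])/v[2]
def proj(d,X):
    c=np.asarray(d["R"])@np.asarray(X,float)+d["t"]
    if d["n"]=="wrist":
        q=np.linalg.norm(c[:2]); u=c[:2]/max(q,1e-9)*np.arctan2(q,c[2])
    else: u=c[:2]/c[2]
    return u*foc(d)+[d["cx"],d["cy"]]
def meet(d1,p1,d2,p2):
    o1,v1=ray(d1,p1);o2,v2=ray(d2,p2)
    s=np.linalg.lstsq(np.c_[v1,-v2],o2-o1,rcond=None)[0]
    a,b=o1+s[0]*v1,o2+s[1]*v2; return (a+b)/2,np.linalg.norm(a-b)
HUE={"case1":(100,130,110,30),"case2":(18,35,120,60),"case3":(45,85,90,30),"case4":(172,8,110,50)}
def cmask(img,c):
    h=cv2.cvtColor(img,cv2.COLOR_RGB2HSV); lo,hi,s,v=HUE[c]
    H=h[...,0]; m=(H>=lo)&(H<=hi) if lo<hi else (H>=lo)|(H<=hi)
    return (m&(h[...,1]>s)&(h[...,2]>v)).astype(np.uint8)
def rects(d,c,z=0.024,amin=150):
    """colour blobs -> rectangles on plane z: centre, size, yaw of long axis"""
    out=[]
    for k in cv2.findContours(cmask(d["img"],c),cv2.RETR_EXTERNAL,cv2.CHAIN_APPROX_NONE)[0]:
        if cv2.contourArea(k)<amin: continue
        P=np.array([plane(d,p[0],z)[:2] for p in k],np.float32)
        (cx,cy),(w,h),a=cv2.minAreaRect(P*1000)
        if w<h: w,h,a=h,w,a+90
        out.append((np.array([cx,cy])/1000,(round(w,1),round(h,1)),(a+90)%180-90,k.reshape(-1,2).mean(0)))
    return out
def up(d,x0,y0,x1,y1,s,name):
    im=cv2.resize(d["img"][y0:y1,x0:x1],None,fx=s,fy=s,interpolation=cv2.INTER_CUBIC)
    cv2.imwrite(f"pics/{name}.png",cv2.cvtColor(im,cv2.COLOR_RGB2BGR))
def quat(R):
    q=Rot.from_matrix(R).as_quat(); return [q[3],q[0],q[1],q[2]]
E
python3 - <<'E'
from h import *
d=grab("top"); s=grab("scene")
for c in HUE:
    for n in (d,s):
        for r in rects(n,c): print(c,n["n"],r[0].round(4),r[1],round(r[2],1),r[3].round(0))
up(d,285,190,375,300,5,"b_file"); up(s,140,180,230,280,5,"b_files")
E
```

```text
case1 top [0.4752 0.2138] (82.5, 57.8) -86.8 [161. 251.]
case1 top [0.7485 0.088 ] (110.9, 76.5) 77.9 [212. 151.]
case1 scene [0.7525 0.0827] (119.2, 79.8) 78.0 [323. 206.]
case1 scene [0.4644 0.9134] (112.4, 70.9) 17.5 [365.  28.]
case2 top [0.6007 0.2095] (84.5, 59.1) 85.8 [164. 204.]
case2 scene [0.6069 0.2022] (90.4, 60.8) 86.3 [300. 158.]
case3 top [0.4722 0.1049] (82.6, 58.0) -88.0 [201. 253.]
case3 scene [0.479  0.0987] (87.5, 60.9) -86.6 [245. 162.]
case4 top [ 0.5521 -0.0685] (64.5, 46.5) 51.6 [267. 224.]
case4 top [0.5916 0.1032] (84.0, 58.9) 80.9 [204. 208.]
case4 top [ 0.8081 -0.1834] (124.6, 86.2) -29.0 [311. 133.]
case4 scene [ 0.8123 -0.1866] (125.7, 88.7) -28.6 [290. 291.]
case4 scene [ 0.5613 -0.0771] (63.6, 51.5) 51.0 [234. 213.]
case4 scene [0.5972 0.0975] (87.9, 62.2) 81.3 [279. 178.]
```

View pics/b_file.png

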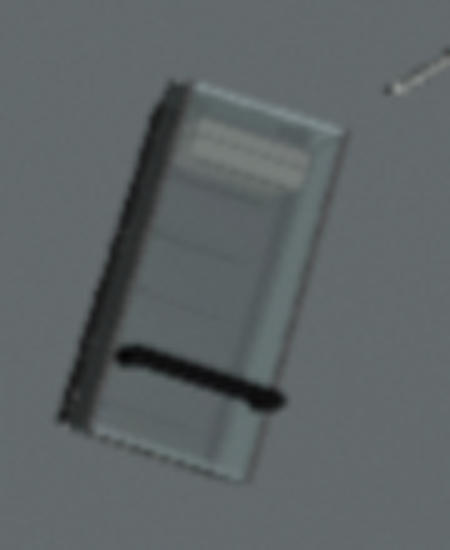

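View pics/b_files.png

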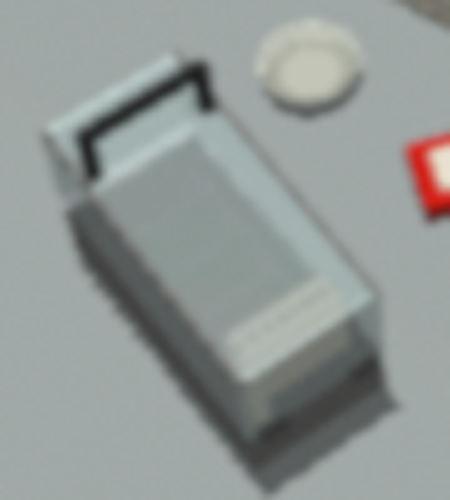

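The top crop shows the handle bar from about (310,261) to (340,270), with the white case near the hinge end at (334,220). The scene crop shows the bow handle from (157,207) to (180,194).

Next I'll triangulate the handle and then take a closer wrist look.

```bash
python3 - <<'E'
from h import *
d=grab("top"); s=grab("scene")
a=meet(d,(310,261),s,(180,194.2)); b=meet(d,(340,270),s,(157,207.5)); print(a,b)
c=(a[0]+b[0])/2; v=b[0]-a[0]; print(c,np.linalg.norm(v),np.degrees(np.arctan2(v[1],v[0]))+90)
# tool-down pose looking at file
yaw=np.arctan2(v[1],v[0])+np.pi/2
print(yaw)
R0=Rot.from_quat(np.roll(status.read_state()["ee_rot"],-1)).as_matrix(); print(R0.round(3))
w=grab("wrist"); R=np.asarray(w["R"]); C=-R.T@w["t"]; p=status.read_state()["eef_pos"]
print("cam in tool",R0.T@(C-p),"\n",(R@R0).round(3))
for az in np.radians([-15,0,165,180]):
  # tool x along file x dir -> 
  X=np.array([np.cos(yaw+az),np.sin(yaw+az),0]);Z=np.array([0,0,-1]);M=np.c_[X,np.cross(Z,X),Z]
  q=kin.ik([c[0],c[1],0.30],quat(M)); print(np.degrees(az),None if q is None else np.round(q,2))
E
```

```text
(array([ 0.46296623, -0.16732721,  0.13619421]), np.float64(0.0007295839688179009)) (array([ 0.44543846, -0.23629668,  0.143875  ]), np.float64(0.004564383615967535))
[ 0.45420235 -0.20181194  0.1400346 ] 0.07157517492678235 -14.25917136514694
-0.2488694889279086
[[ 0.962  0.273 -0.   ]
 [ 0.273 -0.962  0.   ]
 [ 0.    -0.    -1.   ]]
cam in tool [ 0.07253221  0.00098331 -0.15676538] 
 [[ 0.     1.     0.   ]
 [-0.967  0.    -0.255]
 [-0.255 -0.     0.967]]
-14.999999999999998 [-0.44  0.16  1.6  -0.    1.38  1.64]
0.0 [-0.44  0.16  1.6  -0.    1.38  1.38]
165.0 [-0.44  0.16  1.6  -0.    1.38 -1.5 ]
180.0 [-0.44  0.16  1.6  -0.    1.38 -1.76]
```

```bash
cat >> h.py <<'E'
def down(ang):
    """tool pointing down, tool x at world azimuth ang (rad)"""
    X=np.array([np.cos(ang),np.sin(ang),0]);Z=np.array([0,0,-1.]);return np.c_[X,np.cross(Z,X),Z]
E
python3 - <<'E'
from h import *
yaw=-0.249; ex=np.array([np.cos(yaw),np.sin(yaw),0]); ey=np.array([-ex[1],ex[0],0])
c=np.array([0.454,-0.202,0])+0.04*ex
p=c-0.09*ey; p[2]=0.28
robot.move_pose(p,quat(down(yaw+np.pi/2)))
w=grab("wrist","c_wrist"); print(status.read_state()["t"])
E
```

```text
1.9583
```

View pics/c_wrist.png

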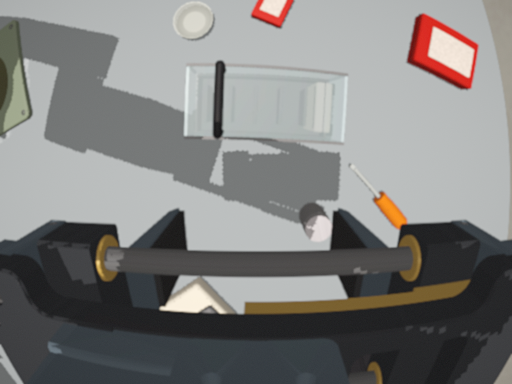

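```bash
python3 - <<'E'
from h import *
w=grab("wrist"); up(w,170,45,370,155,4,"c_crop")
h=cv2.cvtColor(w["img"],cv2.COLOR_RGB2GRAY)[50:145,205:235]
m=(h<45).astype(np.uint8); ys,xs=np.nonzero(m); ys=ys+50; xs=xs+205
print(ys.min(),ys.max(), xs.min(),xs.max())
f=cv2.fitLine(np.c_[xs,ys].astype(np.float32),cv2.DIST_HUBER,0,.01,.01).ravel(); print(f)
e=[f[2:]+f[:2]*((y-f[3])/f[1]) for y in (ys.min()+3,ys.max()-2)]
P=[plane(w,q,0.136) for q in e]; v=P[0]-P[1]; print(e,P,np.linalg.norm(v)); print("mid",(P[0]+P[1])/2,"fileyaw",np.degrees(np.arctan2(v[1],v[0]))-90)
E
```

```text
62 136 214 223
[ 7.6594442e-02 -9.9706233e-01  2.1948793e+02  1.0766990e+02]
[array([222.76583683,  65.        ]), array([217.46524892, 134.        ])] [array([ 0.46769109, -0.1709643 ,  0.136     ]), array([ 0.44455654, -0.2378553 ,  0.136     ])] 0.07077861787101859
mid [ 0.45612382 -0.2044098   0.136     ] fileyaw -19.078176206143866
```

View pics/c_crop.png

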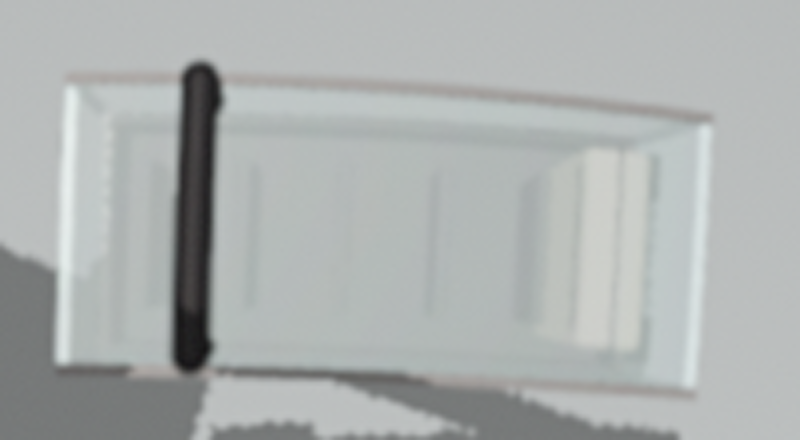

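```bash
python3 - <<'E'
from h import *
w=grab("wrist"); g=lambda x,y,z: plane(w,(170+(x-1.5)/4,45+(y-1.5)/4),z)
a=g(202,72,.136);b=g(188,358,.136);v=a-b
print("bar",(a+b)/2,np.linalg.norm(v),np.degrees(np.arctan2(v[1],v[0]))-90)
C=[g(*q,.1) for q in((68,80),(58,366),(694,392),(712,118))]
for i in range(4):
    v=C[(i+1)%4]-C[i]; print(np.linalg.norm(v).round(4),np.degrees(np.arctan2(v[1],v[0])).round(2))
c=sum(C)/4; print("cover c",c)
# white case top
D=[g(*q,.089) for q in((586,150),(576,350),(640,352),(652,152))]
for i in range(4):
    v=D[(i+1)%4]-D[i]; print("white",np.linalg.norm(v).round(4),np.degrees(np.arctan2(v[1],v[0])).round(2))
print("white c",sum(D)/4)
yaw=np.radians(-15.5); ex=np.array([np.cos(yaw),np.sin(yaw),0]); ey=np.array([-ex[1],ex[0],0])
for n,p in(("bar",(a+b)/2),("white",sum(D)/4)): print(n,(p-c)@ex,(p-c)@ey)
E
```

```text
bar [ 0.45473241 -0.20278394  0.136     ] 0.07335021269278844 -17.4994326482515
0.0832 -107.11
0.1841 -16.6
0.0806 72.85
0.1841 162.61
cover c [ 0.50134368 -0.21756971  0.1       ]
white 0.0595 -106.55
white 0.0195 -14.47
white 0.0601 73.04
white 0.0199 167.05
white c [ 0.56569692 -0.2382218   0.089     ]
bar -0.04886736330987472 0.0017917002779058422
white 0.06753176549612809 -0.0027033261397087977
```

```bash
cat >> h.py <<'E'
YAW=np.radians(-17.0); EX=np.array([np.cos(YAW),np.sin(YAW),0]); EY=np.array([-EX[1],EX[0],0]); EZ=np.array([0,0,1.])
BAR0=np.array([0.4547,-0.2028,0.136]); HINGE=BAR0+0.145*EX-0.1*EZ
def bar_at(th): return HINGE+Rot.from_rotvec(EY*th).apply(BAR0-HINGE)
def tool_bar(th,k,back=0.005,extra=0.):
    """TCP pose with grasp point on the bar at cover angle th, tool tilted k*th (+extra)"""
    M=Rot.from_rotvec(EY*(k*th+extra)).as_matrix()@down(YAW+np.pi/2)
    return bar_at(th)+M[:,2]*back, M
E
python3 - <<'E'
from h import *
for k in (0,.25,.4,.5,.6):
    r=[]
    for th in np.linspace(0,1.42,8):
        p,M=tool_bar(th,k); q=kin.ik(p,quat(M)); r.append(None if q is None else q.round(2).tolist())
    print(k,sum(x is None for x in r),r[0],r[-1])
E
```

```text
0 0 [-0.44, 0.29, 1.88, -0.0, 0.97, -0.15] [-0.4, 0.57, 1.25, -0.0, 1.32, -0.1]
0.25 0 [-0.44, 0.29, 1.88, -0.0, 0.97, -0.15] [-0.38, 0.78, 0.9, -0.03, 1.82, -0.09]
0.4 0 [-0.44, 0.29, 1.88, -0.0, 0.97, -0.15] [-0.38, 0.92, 0.67, -0.05, 2.11, -0.1]
0.5 0 [-0.44, 0.29, 1.88, -0.0, 0.97, -0.15] [-0.38, 1.03, 0.51, -0.07, 2.31, -0.11]
0.6 0 [-0.44, 0.29, 1.88, -0.0, 0.97, -0.15] [-0.37, 1.15, 0.32, -0.1, 2.52, -0.13]
```

```bash
python3 - <<'E'
from h import *
gripper_to(0.55,30)
p,M=tool_bar(0,0); robot.move_pose(p+[0,0,.08],quat(M)); robot.servo_line(p,feed=.12,until_force=12)
s=status.read_state(); print(s["eef_pos"],p,s["contact_force"].round(1))
gripper_to(0.0,30); s=status.read_state(); print("open",s["opening"]*91,s["contact_force"].round(1),s["t"])
grab("wrist","d_grip"); grab("scene","d_scene")
E
```

```text
[ 0.45542815 -0.20344709  0.13171382] [ 0.4547 -0.2028  0.131 ] [1.4 0.3 1.3]
open 9.370887475389743 [ 1.1  0.5 -0. ] 4.9083
```

View pics/d_grip.png

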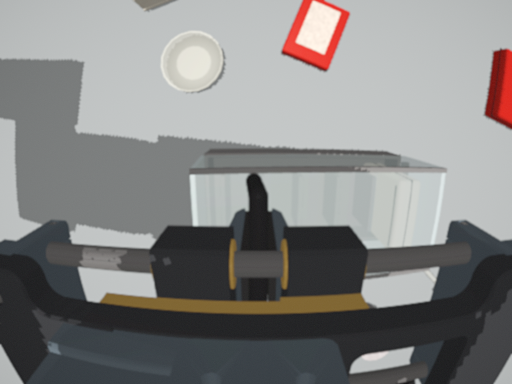

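The wrist view shows the bar at (257,195) held between the fingers. The opening reads 9.4 mm. Now I'll swing the cover open.

```bash
python3 - <<'E'
from h import *
for th in np.linspace(0,1.40,11)[1:]:
    p,M=tool_bar(th,0.4); st=robot.servo_line(p,quat(M),feed=.12,until_force=40)
    s=status.read_state(); print(round(th,2),st,s["contact_force"].round(1),round(s["opening"]*91,1))
    if st: break
print(s["t"]); grab("scene","e_scene"); d=grab("top","e_top")
E
```

```text
0.14 False [ 6.  -1.2 -7.6] 9.2
0.28 False [  8.9  -2.3 -11.7] 9.4
0.42 False [  8.2  -2.6 -15.9] 9.4
0.56 False [  7.4  -1.8 -20. ] 9.2
0.7 False [  5.4  -1.  -25.5] 9.2
0.84 False [  3.5  -0.4 -33.5] 9.2
0.98 False [ -1.5   0.3 -35.8] 8.9
1.12 False [ -5.7   1.5 -36.3] 8.8
1.26 False [ -8.6   3.2 -31.4] 9.3
1.4 False [-27.5   9.2 -18.6] 9.2
8.5083
```

View pics/e_scene.png

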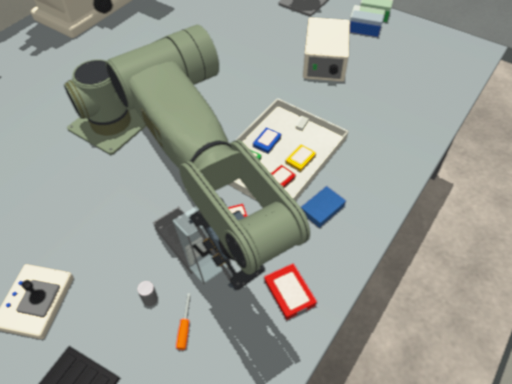

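```bash
python3 - <<'E'
from h import *
gripper_to(0.24,30); s=status.read_state(); print(s["contact_force"].round(1),s["opening"]*91)
M=Rot.from_quat(np.roll(s["ee_rot"],-1)).as_matrix(); p=s["eef_pos"]-M[:,2]*0.09
robot.servo_line(p,feed=.15); 
# pre-look pose over file, from front side
q=np.array([0.42,-0.10,0.30]); robot.move_pose(q,quat(down(YAW+np.pi/2)))
gripper_to(0.9,30); print(status.read_state()["t"],status.read_state()["contact_force"].round(1))
grab("scene","f_scene"); grab("top","f_top"); grab("wrist","f_wrist")
E
```

```text
[-0.7  0.8 -1. ] 21.706710954822558Traceback (most recent call last):
  File "<stdin>", line 4, in <module>
rig.PlanningError: the arm cannot follow that straight line within its joint ranges
```

```bash
python3 - <<'E'
from h import *
s=status.read_state(); M=Rot.from_quat(np.roll(s["ee_rot"],-1)).as_matrix(); p=s["eef_pos"]
for b in (.06,.05,.045,.04,.035,.03):
    try: robot.servo_line(p-M[:,2]*b,feed=.12); break
    except robot.PlanningError: pass
print("back",b)
p=status.read_state()["eef_pos"]
M2=Rot.from_rotvec(EY*0.2).as_matrix()@down(YAW+np.pi/2)
for u in (.08,.06,.05):
    try: robot.servo_line(p+np.array([0,0,u])+EX*0.0,quat(M2),feed=.15); break
    except robot.PlanningError: print("no",u)
p=status.read_state()["eef_pos"]; print(p,status.read_state()["joint_pos"].round(2))
for m in (0.25,0.45):
    pass
robot.move_pose([0.42,-0.10,0.30],quat(down(YAW+np.pi/2)))
gripper_to(0.9,30); s=status.read_state(); print(s["t"],s["contact_force"].round(1))
grab("scene","f_scene"); grab("top","f_top"); grab("wrist","f_wrist")
E
```

```text
back 0.06
[ 0.69144065 -0.27522834  0.32402322] [-0.39  0.73  0.64 -0.02  1.97 -0.1 ]
12.6167 [0.6 0.1 0. ]
```

View pics/f_scene.png

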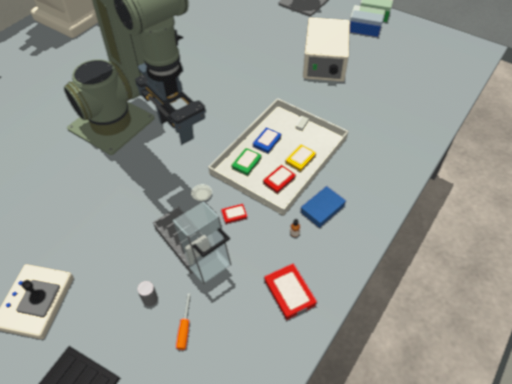

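View pics/f_top.png

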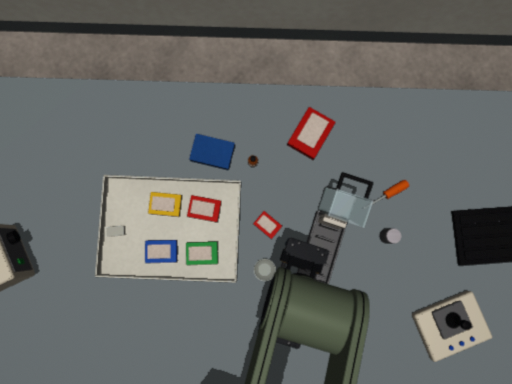

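View pics/f_wrist.png

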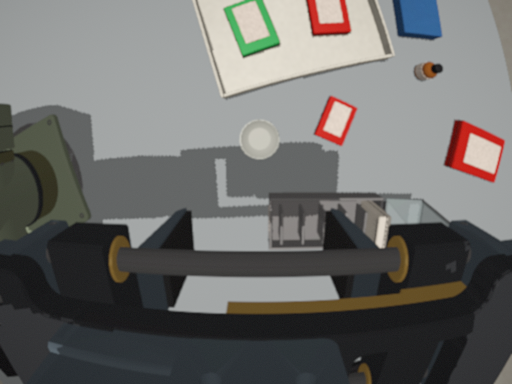

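```bash
python3 - <<'E'
from h import *
d=grab("top"); s=grab("scene")
for th in (1.3,1.35,1.4):
    print(th,proj(d,bar_at(th)).round(1),proj(s,bar_at(th)).round(1))
up(s,140,180,250,290,5,"g_s"); up(d,290,160,390,290,4,"g_t")
p=BAR0+0.02*EX-0.09*EY; p[2]=0.28
robot.move_pose(p,quat(down(YAW+np.pi/2)))
w=grab("wrist","g_wrist"); up(w,170,45,370,155,4,"g_crop")
E
```

```text
1.3 [356.2 181.3] [212.4 241.7]
1.35 [356.9 178.2] [214.7 244.9]
1.4 [357.5 175.1] [216.9 248.2]
```

View pics/g_s.png

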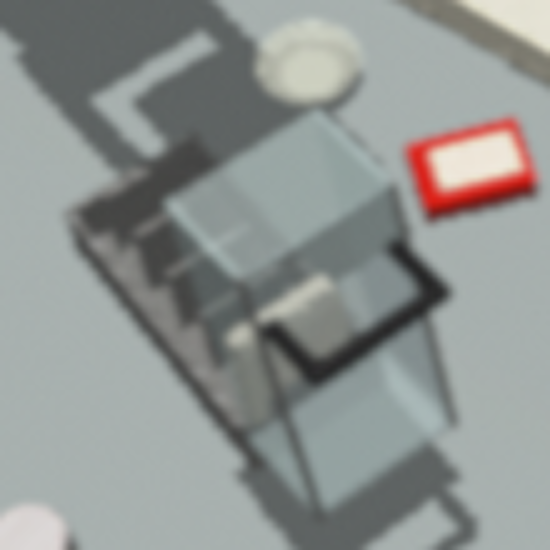

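View pics/g_crop.png

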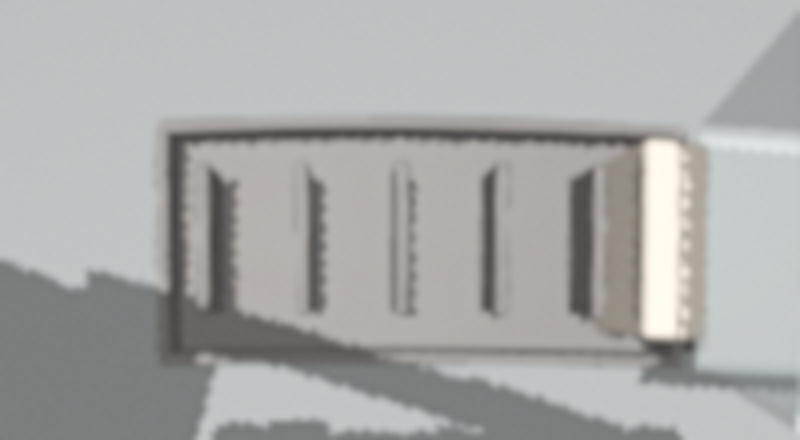

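View pics/g_t.png

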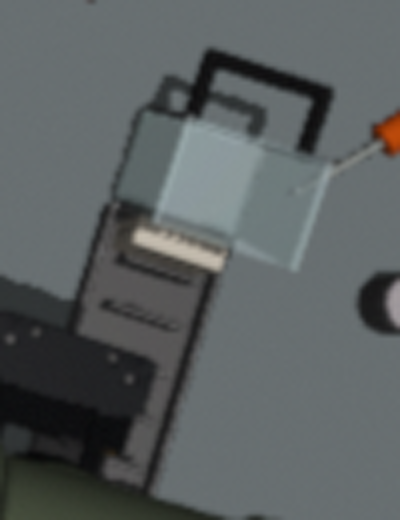

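```bash
python3 - <<'E'
from h import *
d=grab("top"); s=grab("scene")
P,e=meet(d,(357.5,178.4),s,(216.5,246)); r=P-HINGE; print("bar",P,e,"angle from model",np.degrees(np.arctan2(r[2],-r@EX)-np.arctan2(100,145)),np.hypot(r[2],r@EX))
w=grab("wrist"); g=lambda x,y,z: plane(w,(170+(x-1.5)/4,45+(y-1.5)/4),z)
for n,x,y0,y1 in((-80,208,168,312),(-48,303,165,315),(-16,400,165,315),(16,503,165,315),(48,603,168,312)):
    a,b=g(x,y0,.053),g(x,y1,.053); v=a-b; m=(a+b)/2
    print(n,m.round(4),np.linalg.norm(v).round(4),np.degrees(np.arctan2(v[1],v[0])).round(1)-90,"origin",(m-n/1000*EX).round(4))
C=[g(*q,.035) for q in((163,121),(160,360))]; print("front rim",C, np.linalg.norm(C[0]-C[1]),"origin",((C[0]+C[1])/2+.09*EX).round(4))
D=[g(*q,.089) for q in((642,140),(640,340),(680,342),(685,142))];print("white",(sum(D)/4).round(4),"origin",(sum(D)/4-.064*EX).round(4))
o,_=ray(w,(256,192)); print("cam",o)
E
```

```text
bar [ 0.65813871 -0.26485487  0.19683156] 0.0051802008198485495 angle from model 78.23348125460238 0.17449660469146336
-80 [ 0.4297 -0.1964  0.053 ] 0.0469 -17.299999999999997 origin [ 0.5062 -0.2198  0.053 ]
-48 [ 0.4588 -0.2057  0.053 ] 0.0487 -17.0 origin [ 0.5047 -0.2198  0.053 ]
-16 [ 0.4884 -0.2148  0.053 ] 0.0487 -16.799999999999997 origin [ 0.5037 -0.2194  0.053 ]
16 [ 0.5203 -0.2239  0.053 ] 0.0489 -16.5 origin [ 0.505  -0.2192  0.053 ]
48 [ 0.552  -0.2324  0.053 ] 0.0474 -16.200000000000003 origin [ 0.5061 -0.2183  0.053 ]
front rim [array([ 0.42545958, -0.15112504,  0.035     ]), array([ 0.3999295 , -0.22899973,  0.035     ])] 0.08195275120997875 origin [ 0.4988 -0.2164  0.035 ]
white [ 0.5618 -0.2364  0.089 ] origin [ 0.5006 -0.2177  0.089 ]
cam [ 0.46927574 -0.22510239  0.43749603]
```

```bash
cat >> h.py <<'E'
YAW=np.radians(-16.9); EX=np.array([np.cos(YAW),np.sin(YAW),0]); EY=np.array([-EX[1],EX[0],0])
ORG=np.array([0.5045,-0.2193,0.])
A,B=0.021,0.017
def tool_for(xc,zc,center,s,a=A,b=B):
    """TCP pos + R for holding a case with axes xc,zc at center; s=+-1 picks half turn"""
    d=-(xc+zc)/np.sqrt(2); y=s*np.cross(zc,xc); M=np.c_[np.cross(y,d),y,d]
    return center+a*xc+b*zc+0.005*d, M
def pick_pose(c,u,s,dz=0.):
    return tool_for(np.r_[u,0.],EZ,np.array([c[0],c[1],0.014+dz]),s)
def place_pose(slot,s,dz=0.,dx=0.,dy=0.):
    return tool_for(EZ,-EX,ORG+(slot+dx)*EX+dy*EY+(0.047+dz)*EZ,s)
E
python3 - <<'E'
from h import *
d=grab("top")
q0=status.read_state()["joint_pos"]
for c in HUE:
    r=[x for x in rects(d,c) if 0.4<x[0][0]<0.68 and x[0][1]>0.02 and x[1][0]<95]
    for x in r:
        for sg in(1,-1):
            a=np.radians(x[2]); u=np.array([np.cos(a),np.sin(a)]); u*=sg*np.sign(u[1])
            for s in(1,-1):
                qs=[kin.ik(p,quat(M)) for p,M in(pick_pose(x[0],u,s),pick_pose(x[0],u,s,.1))]
                print(c,x[0].round(3),round(x[2],1),"u",sg,"s",s,[None if q is None else np.round(q,2).tolist() for q in qs])
for sl in(.032,0,-.032,-.064):
    for s in(1,-1):
        qs=[kin.ik(p,quat(M)) for p,M in(place_pose(sl,s),place_pose(sl,s,.1))]
        print("place",sl,s,[None if q is None else np.round(q,2).tolist() for q in qs])
E
```

```text
case1 [0.475 0.214] -86.8 u 1 s 1 [[0.76, 0.72, 1.69, -0.58, 1.35, -2.11], [0.76, 0.6, 1.62, -0.57, 1.51, -2.22]]
case1 [0.475 0.214] -86.8 u 1 s -1 [[0.76, 0.72, 1.69, -0.58, 1.35, 1.03], [0.76, 0.6, 1.62, -0.57, 1.51, 0.92]]
case1 [0.475 0.214] -86.8 u -1 s 1 [[-0.09, 0.57, 2.09, 1.04, 0.95, -0.98], [-0.09, 0.4, 2.02, 0.91, 1.09, -0.74]]
case1 [0.475 0.214] -86.8 u -1 s -1 [[-0.09, 0.57, 2.09, 1.04, 0.95, 2.16], [-0.09, 0.4, 2.02, 0.91, 1.09, 2.4]]
case2 [0.601 0.21 ] 86.0 u 1 s 1 [[0.62, 0.86, 1.36, -0.58, 1.5, -2.24], [0.62, 0.76, 1.29, -0.58, 1.64, -2.33]]
case2 [0.601 0.21 ] 86.0 u 1 s -1 [[0.62, 0.86, 1.36, -0.58, 1.5, 0.9], [0.62, 0.76, 1.29, -0.58, 1.64, 0.81]]
case2 [0.601 0.21 ] 86.0 u -1 s 1 [[-0.08, 0.66, 1.86, 1.04, 0.96, -0.78], [-0.08, 0.52, 1.79, 0.93, 1.08, -0.58]]
case2 [0.601 0.21 ] 86.0 u -1 s -1 [[-0.08, 0.66, 1.86, 1.04, 0.96, 2.36], None]
case3 [0.472 0.105] -87.5 u 1 s 1 [[0.63, 0.65, 1.88, -0.68, 1.21, -2.11], [0.63, 0.51, 1.81, -0.65, 1.38, -2.25]]
case3 [0.472 0.105] -87.5 u 1 s -1 [[0.63, 0.65, 1.88, -0.68, 1.21, 1.03], [0.63, 0.51, 1.81, -0.65, 1.38, 0.9
[... 679 characters left out ...]
32 1 [[-0.51, 0.38, 2.4, 2.77, 0.44, 1.76], None]
place 0.032 -1 [[-0.51, 0.38, 2.4, 2.77, 0.44, -1.39], [-0.51, 0.15, 2.28, 1.97, 0.17, -0.56]]
place 0 1 [[-0.54, 0.35, 2.47, 2.77, 0.48, 1.73], [-0.54, 0.11, 2.34, 1.99, 0.19, 2.54]]
place 0 -1 [[-0.54, 0.35, 2.47, 2.77, 0.48, -1.41], [-0.54, 0.11, 2.34, 1.99, 0.19, -0.6]]
place -0.032 1 [[-0.56, 0.33, 2.54, 2.76, 0.52, 1.71], [-0.56, 0.06, 2.4, 1.98, 0.21, 2.53]]
place -0.032 -1 [[-0.56, 0.33, 2.54, 2.76, 0.52, -1.43], [-0.56, 0.06, 2.4, 1.98, 0.21, -0.61]]
place -0.064 1 [[-0.6, 0.31, 2.61, 2.74, 0.57, 1.69], [-0.6, 0.01, 2.45, 1.94, 0.23, 2.55]]
place -0.064 -1 [[-0.6, 0.31, 2.61, 2.74, 0.57, -1.45], [-0.6, 0.01, 2.45, 1.94, 0.23, -0.59]]
```

```bash
cat >> h.py <<'E'
def geo(tau):
    """insertion tilt tau (rad from vertical). returns a,b offsets of grasp point in case axes for finger clearances"""
    low=0.019*np.sin(tau)+0.016*np.cos(tau)   # pad depth below G at pick (tilt 90-tau)
    b=0.006+low-0.014
    a=0.040+(0.019*np.cos(tau)+0.016*np.sin(tau))-0.047
    return a,b
def tool_for(xc,zc,center,s,tau=np.pi/4,ab=None):
    a,b=ab or geo(tau)
    d=-(np.cos(tau)*xc+np.sin(tau)*zc); y=s*np.cross(zc,xc); M=np.c_[np.cross(y,d),y,d]
    return center+a*xc+b*zc+0.005*d, M
def pick_pose(c,u,s,dz=0.,tau=np.pi/4):
    return tool_for(np.r_[u,0.],EZ,np.array([c[0],c[1],0.014+dz]),s,tau)
def place_pose(slot,s,dz=0.,dx=0.,dy=0.,tau=np.pi/4):
    return tool_for(EZ,-EX,ORG+(slot+dx)*EX+dy*EY+(0.047+dz)*EZ,s,tau)
E
python3 - <<'E'
from h import *
for tau in(30,36,40,45,50,55):
  t=np.radians(tau); print(tau,np.round(geo(t),4))
  for sl in(.032,-.064):
    for dz in(0,.03,.06,.1,.15,.2):
        p,M=place_pose(sl,-1,dz,tau=t); q=kin.ik(p,quat(M)); print("  ",sl,dz,None if q is None else np.round(q,2).tolist())
E
```

```text
30 [0.0175 0.0154]
   0.032 0 [-0.48, 0.34, 2.21, 0.87, 0.12, 0.55]
   0.032 0.03 [-0.48, 0.28, 2.17, 0.51, 0.19, 0.91]
   0.032 0.06 [-0.48, 0.23, 2.14, 0.35, 0.27, 1.07]
   0.032 0.1 [-0.48, 0.18, 2.08, 0.25, 0.38, 1.18]
   0.032 0.15 [-0.48, 0.11, 2.01, 0.19, 0.51, 1.25]
   0.032 0.2 [-0.48, 0.07, 1.92, 0.15, 0.64, 1.29]
   -0.064 0 [-0.53, 0.23, 2.41, 1.64, 0.12, -0.28]
   -0.064 0.03 [-0.53, 0.16, 2.37, 0.86, 0.16, 0.5]
   -0.064 0.06 [-0.53, 0.1, 2.32, 0.52, 0.24, 0.85]
   -0.064 0.1 [-0.53, 0.03, 2.26, 0.34, 0.36, 1.04]
   -0.064 0.15 [-0.53, -0.04, 2.17, 0.24, 0.51, 1.15]
   -0.064 0.2 [-0.53, -0.1, 2.08, 0.19, 0.66, 1.21]
36 [0.0178 0.0161]
   0.032 0 [-0.49, 0.34, 2.29, 2.33, 0.16, -0.92]
   0.032 0.03 [-0.49, 0.28, 2.25, 1.7, 0.12, -0.29]
   0.032 0.06 [-0.49, 0.23, 2.22, 0.98, 0.14, 0.44]
   0.032 0.1 [-0.49, 0.16, 2.16, 0.53, 0.23, 0.89]
   0.032 0.15 [-0.49, 0.09, 2.09, 0.33, 0.36, 1.1]
   0.032 0.2 [-0.49, 0.03, 2.0, 0.24, 0.5, 1.2]
   -0.064 0 [-0.56, 0.25, 2.49, 2.5, 0.26, -1.15]
   -0.064 0.03 [-0.56, 0.17, 2.45, 2.07, 0.17, -0.72]
   -0.064 0.06 [-0.56, 0.1, 2.4, 1
[... 1865 characters left out ...]
0.064 0.1 [-0.62, 0.04, 2.52, 2.38, 0.36, -1.06]
   -0.064 0.15 [-0.62, -0.08, 2.43, 1.8, 0.25, -0.45]
   -0.064 0.2 [-0.62, -0.17, 2.34, 1.11, 0.28, 0.26]
55 [0.017  0.0167]
   0.032 0 [-0.54, 0.49, 2.52, 2.87, 0.83, -1.53]
   0.032 0.03 [-0.54, 0.4, 2.49, 2.84, 0.72, -1.48]
   0.032 0.06 [-0.54, 0.31, 2.46, 2.79, 0.61, -1.42]
   0.032 0.1 [-0.54, 0.21, 2.41, 2.69, 0.46, -1.3]
   0.032 0.15 [-0.54, 0.1, 2.34, 2.44, 0.31, -1.03]
   0.032 0.2 [-0.54, 0.01, 2.26, 1.91, 0.21, -0.48]
   -0.064 0 None
   -0.064 0.03 None
   -0.064 0.06 None
   -0.064 0.1 [-0.65, 0.09, 2.59, 2.56, 0.54, -1.27]
   -0.064 0.15 [-0.65, -0.06, 2.5, 2.24, 0.37, -0.9]
   -0.064 0.2 [-0.65, -0.16, 2.4, 1.67, 0.29, -0.31]
```

```bash
cat >> h.py <<'E'
TAU=np.radians(42)
def find(c,d=None):
    d=d or grab("top")
    r=[x for x in rects(d,c) if 0.38<x[0][0]<0.70 and 0.0<x[0][1]<0.38 and 70<x[1][0]<95]
    return r[0] if len(r)==1 else (print(c,"found",len(r)) or None)
def st(msg=""):
    s=status.read_state(); print(msg,"t",round(s["t"],1),"F",s["contact_force"].round(1),"op",round(s["opening"]*91,1),"p",s["eef_pos"].round(4)); return s
def pick(c):
    x=find(c); print(c,x[0].round(4),x[1],round(x[2],1))
    a=np.radians(x[2]); u=np.array([np.cos(a),np.sin(a)]); u*=np.sign(u[1])
    P=lambda dz: pick_pose(x[0],u,-1,dz,TAU)
    p,M=P(.10); gripper_to(0.9,40); robot.move_pose(p,quat(M))
    p,M=P(0.); hit=robot.servo_line(p,quat(M),feed=.12,until_force=8)
    print("hit",hit); s=st("low"); gripper_to(0.,40); st("grip"); return x,u,P
E
python3 - <<'E'
from h import *
x,u,P=pick("case4")
p,M=P(.02); robot.servo_line(p,quat(M),feed=.08); st("lift20")
grab("wrist","h_w"); s=grab("scene"); up(s,200,90,350,215,5,"h_s")
E
```

```text
case4 [0.5916 0.1032] (83.9, 58.9) 80.9
hit False
low t 16.9 F [-0.2 -0.4  0.2] op 81.6 p [0.5943 0.1174 0.0277]
grip t 17.4 F [0.5 1.3 1.2] op 59.5 p [0.594  0.1172 0.0276]
lift20 t 17.8 F [ 0.2  0.2 -1.5] op 59.5 p [0.5941 0.1173 0.0479]
```

View pics/h_w.png

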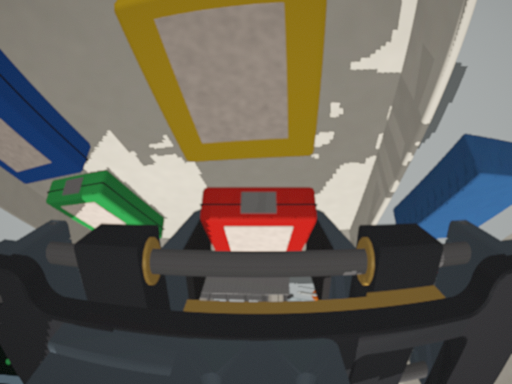

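View pics/h_s.png

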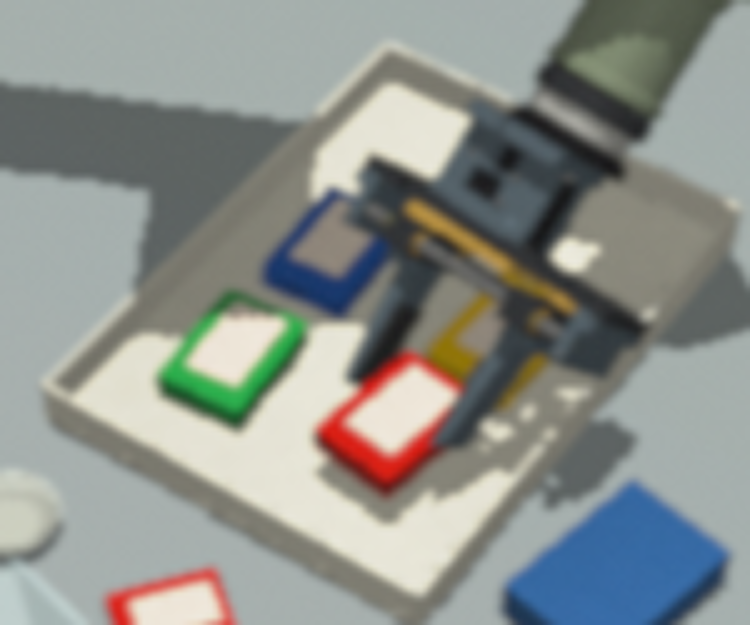

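The wrist view shows red held level at (258,215) between the fingers. In the scene crop it is lifted and flat. Moving to a hover above the rear empty slot.

```bash
cat >> h.py <<'E'
def to_hover(P,slot,dz=.13,**k):
    p,M=P(.10); robot.servo_line(p,quat(M),feed=.15)
    p,M=place_pose(slot,-1,dz,tau=TAU,**k); robot.move_pose(p,quat(M)); return st("hover")
E
python3 - <<'E'
from h import *
x=find("case2")
P=lambda dz: pick_pose(np.array([.5916,.1032]),np.array([np.cos(np.radians(80.9)),np.sin(np.radians(80.9))]),-1,dz,TAU)
to_hover(P,.032)
grab("wrist","i_w"); s=grab("scene"); up(s,130,150,280,275,5,"i_s"); grab("top","i_t")
E
```

```text
case2 found 0
hover t 19.9 F [ 0.6 -2.1 -0.1] op 19.1 p [ 0.5177 -0.2228  0.1859]
```

View pics/i_w.png

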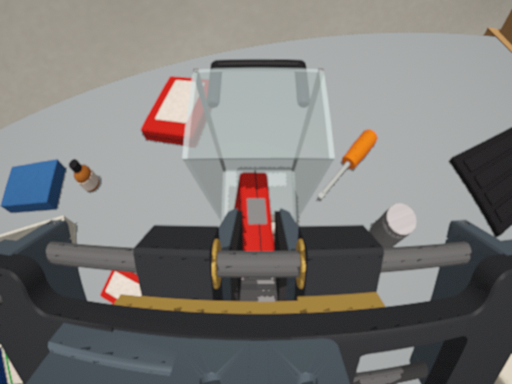

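View pics/i_s.png

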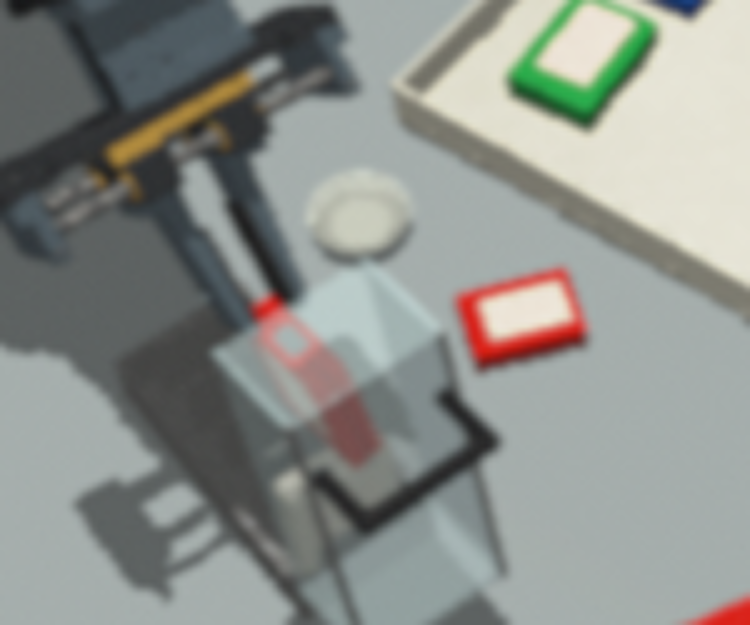

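The grip slackened during the carry: the opening now reads 19 mm. The wrist view shows the red case turned about its length, with its end face at (256,205), so it is held across its 20 mm thickness. I'll raise it clear and look before doing anything else.

```bash
python3 - <<'E'
from h import *
s=st(); M=Rot.from_quat(np.roll(s["ee_rot"],-1)).as_matrix()
robot.servo_line(s["eef_pos"]+[0,0,.06],feed=.12)
# tool down, away from the file, broad face towards scene camera
d=grab("scene"); C=-np.asarray(d["R"]).T@d["t"]; print("cam",C)
p=np.array([0.40,-0.08,0.25]); v=C-p; az=np.arctan2(v[1],v[0]); print(np.degrees(az))
for a in (az+np.pi/2,az-np.pi/2):
    q=kin.ik(p,quat(down(a))); print(None if q is None else q.round(2))
E
```

```text
t 20.1 F [ 0.  -0.4 -1. ] op 18.1 p [ 0.5231 -0.2253  0.1915]
cam [ 1.04739948 -0.65558186  1.09985106]
-41.63925642538954
[-0.23  0.04  1.87 -0.    1.24  0.5 ]
None
```

```bash
python3 - <<'E'
from h import *
robot.move_pose([0.40,-0.08,0.25],quat(down(np.radians(48.4)))); st()
s=grab("scene"); up(s,130,80,280,205,5,"j_s"); t=grab("top"); up(t,200,200,340,320,5,"j_t"); grab("wrist","j_w")
E
```

```text
t 21.7 F [0.3 0.3 0.1] op 0.8 p [ 0.4007 -0.08    0.2498]
```

View pics/j_s.png

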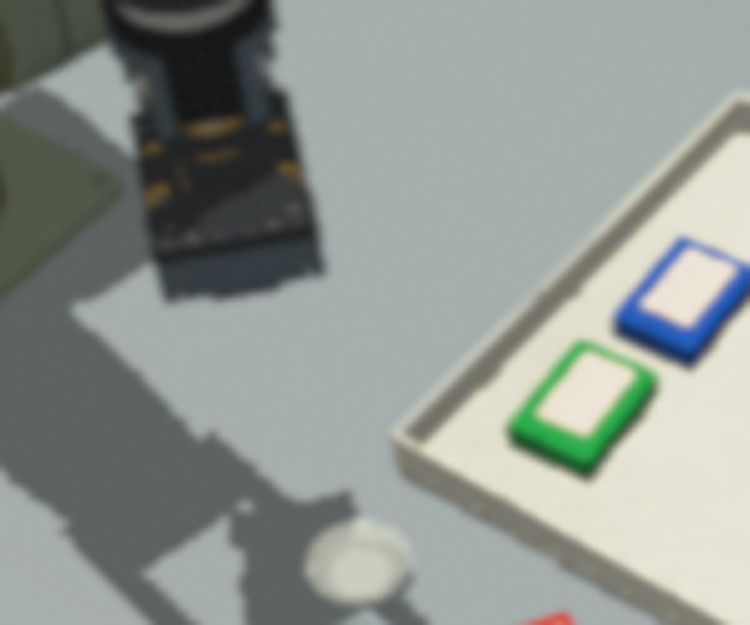

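View pics/j_w.png

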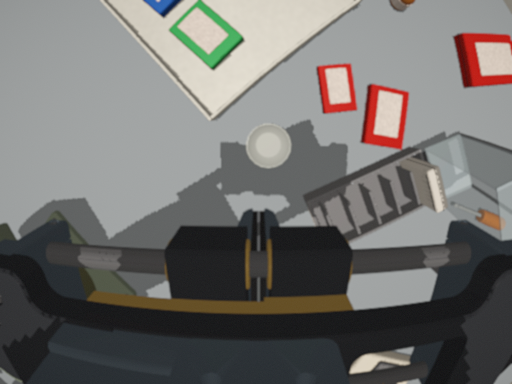

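The red case has fallen out (opening 0.8 mm). It now lies flat, label up, on the bench beside the file at wrist pixel (386,115). The white case is still standing. I'll locate the red case and check that nothing else moved.

```bash
python3 - <<'E'
from h import *
robot.move_pose([0.35,0.05,0.30],quat(down(np.radians(48.4))))
d=grab("top","k_t"); s=grab("scene","k_s"); up(d,230,160,370,290,5,"k_tc")
for x in rects(d,"case4",.02): print("top",x[0].round(4),x[1],round(x[2],1),x[3].round(0))
for x in rects(s,"case4",.02): print("scene",x[0].round(4),x[1],round(x[2],1),x[3].round(0))
st()
E
```

```text
top [ 0.554  -0.0651] (64.9, 47.1) 57.7 [266. 224.]
top [ 0.5843 -0.1389] (83.5, 60.3) 42.6 [293. 213.]
top [ 0.809 -0.184] (124.7, 86.5) -29.0 [311. 133.]
scene [ 0.8114 -0.1848] (126.2, 89.0) -28.6 [290. 291.]
scene [ 0.5995 -0.1348] (68.1, 56.8) -46.5 [235. 234.]
scene [ 0.5617 -0.0715] (64.7, 51.6) 57.3 [235. 213.]
 t 22.6 F [ 0.1  0.5 -0.7] op 0.5 p [0.3503 0.049  0.2992]
```

View pics/k_tc.png

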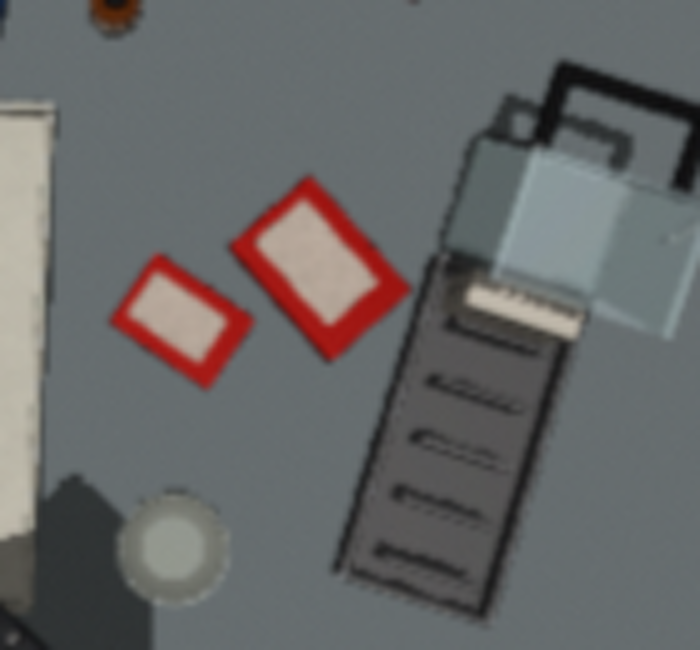

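View pics/k_s.png

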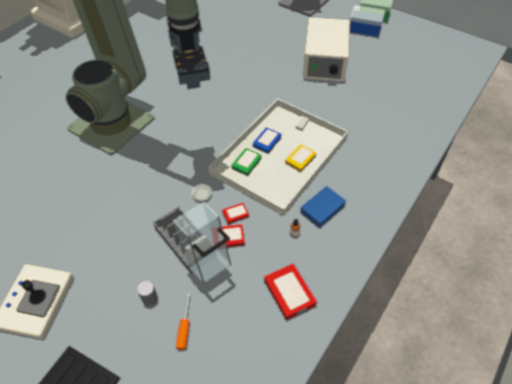

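The top crop shows red at (320,270), about 10 mm from the file wall. The small red decoy at (182,320) was nudged roughly 3 mm and 6° by the fall. I'll regrip the red case near its far end, where the fingers clear both, and check reach first.

```bash
python3 - <<'E'
from h import *
a0,b0=geo(TAU); print(a0,b0)
az=np.radians(42.6); u=np.array([np.cos(az),np.sin(az),0]); c=np.array([.5843,-.1389,.010])
for s in(1,-1):
    for a in (.033,):
        for dz in(0,.1):
            p,M=tool_for(u,EZ,c+[0,0,dz],s,TAU,(a,b0)); q=kin.ik(p,quat(M)); print(s,dz,p.round(3),None if q is None else q.round(2))
for s in(1,-1):
    p,M=tool_for(EZ,-EX,ORG+.032*EX+(.047+.13)*EZ,s,TAU,(.033,b0)); q=kin.ik(p,quat(M)); print("place",s,None if q is None else q.round(2))
E
```

```text
0.017825841385812224 0.016603798728456617
1 0 [ 0.606 -0.119  0.023] [ 0.04  0.9   1.31 -0.5   1.62 -2.12]
1 0.1 [ 0.606 -0.119  0.123] [ 0.04  0.8   1.25 -0.51  1.77 -2.2 ]
-1 0 [ 0.606 -0.119  0.023] [ 0.04  0.9   1.31 -0.5   1.62  1.02]
-1 0.1 [ 0.606 -0.119  0.123] [ 0.04  0.8   1.25 -0.51  1.77  0.95]
place 1 [-0.51  0.08  2.18  0.73  0.21 -2.45]
place -1 [-0.51  0.08  2.18  0.73  0.21  0.7 ]
```

```bash
python3 - <<'E'
from h import *
d=grab("top"); print("bottle",plane(d,(253,161),.05))
a0,b0=geo(TAU)
az=np.radians(42.6); u=np.array([np.cos(az),np.sin(az),0]); c=np.array([.5843,-.1389,.010])
P=lambda dz: tool_for(u,EZ,c+[0,0,dz],-1,TAU,(.033,b0))
gripper_to(.79,45)
p,M=P(.12); robot.move_pose(p,quat(M)); p,M=P(0); print(robot.servo_line(p,quat(M),feed=.1,until_force=8)); st("low")
gripper_to(0,45); st("grip"); p,M=P(.03); robot.servo_line(p,quat(M),feed=.08); st("lift")
s=grab("scene"); up(s,160,150,310,275,5,"l_s"); grab("wrist","l_w")
E
```

```text
bottle [ 0.71900396 -0.02564429  0.05      ]
False
low t 26.5 F [ 0.1 -1.2  0.4] op 71.8 p [ 0.6063 -0.1191  0.024 ]
grip t 26.8 F [0.6 0.1 2.3] op 60.0 p [ 0.6061 -0.1191  0.0238]
lift t 27.4 F [ 0.4 -0.  -0.7] op 59.4 p [ 0.6061 -0.119   0.0537]
```

View pics/l_s.png

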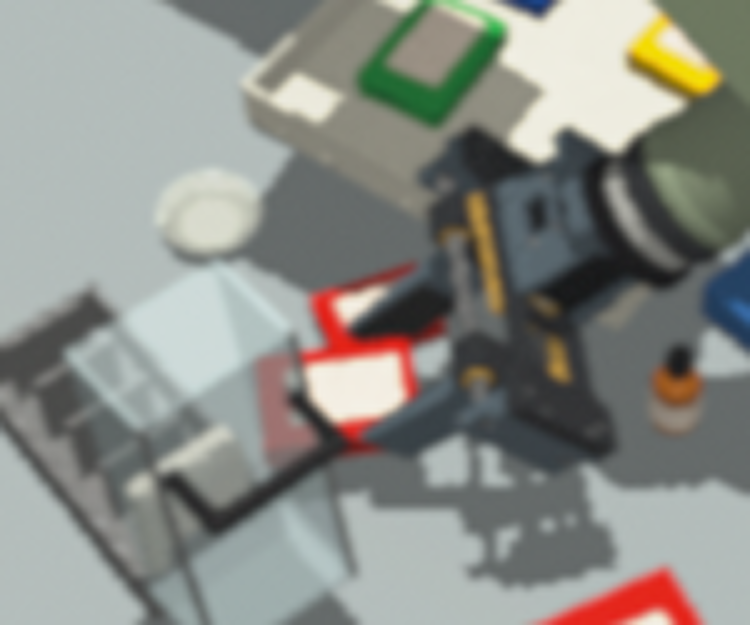

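View pics/l_w.png

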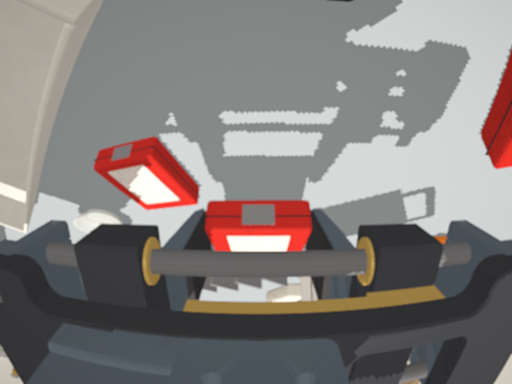

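```bash
cat >> h.py <<'E'
def carry(slot,ab,dz=.11):
    K=lambda sl,z: tool_for(EZ,-EX,ORG+sl*EX+(.047+z)*EZ,-1,TAU,ab)
    w=min(slot,-.03)
    p,M=K(w,.15); robot.move_pose(p,quat(M))
    p,M=K(slot,dz); robot.servo_line(p,quat(M),feed=.08); st("hover"); return K
E
python3 - <<'E'
from h import *
a0,b0=geo(TAU)
az=np.radians(42.6); u=np.array([np.cos(az),np.sin(az),0]); c=np.array([.5843,-.1389,.010])
p,M=tool_for(u,EZ,c+[0,0,.14],-1,TAU,(.033,b0)); robot.servo_line(p,quat(M),feed=.15); 
p2=p+np.array([-.08,.04,.0])
try: robot.servo_line(p2,quat(M),feed=.2)
except robot.PlanningError: print("skip")
st(); carry(.032,(.033,b0),.10)
s=grab("scene"); up(s,130,150,280,275,5,"m_s"); grab("wrist","m_w")
E
```

```text
t 28.9 F [-0.4  0.4 -0.2] op 59.4 p [ 0.5266 -0.0794  0.1629]
hover t 31.4 F [-0.5 -0.8 -0.8] op 59.8 p [ 0.5226 -0.2246  0.1761]
```

View pics/m_s.png

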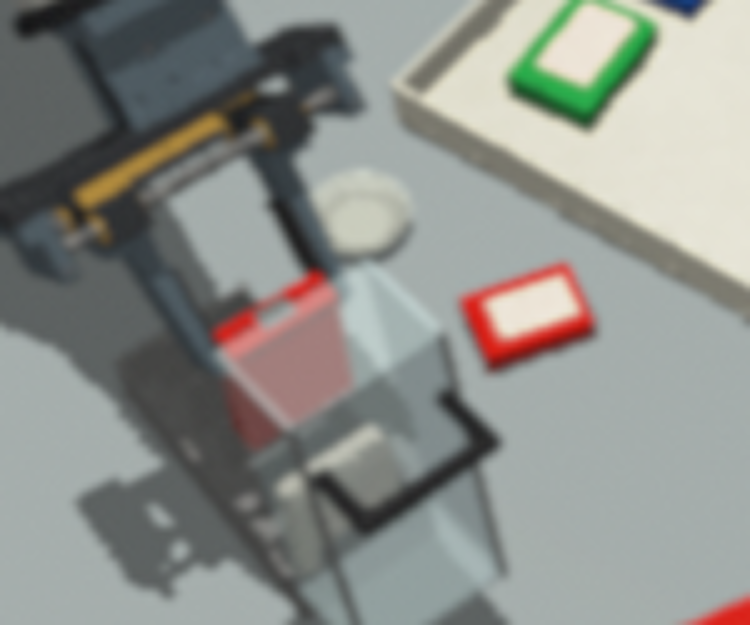

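View pics/m_w.png

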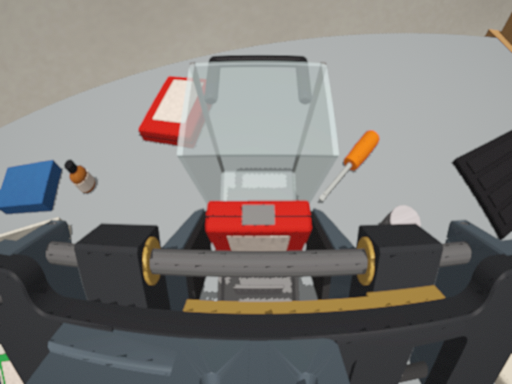

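```bash
cat >> h.py <<'E'
def lower(K,slot,nm):
    p,M=K(slot,.055); robot.servo_line(p,quat(M),feed=.06)
    p,M=K(slot,-.004); hit=robot.servo_line(p,quat(M),feed=.05,until_force=6)
    s=st("down hit=%s"%hit); print("height above nominal mm",(s["eef_pos"]-K(slot,0)[0]).round(4)*1000); return hit
def KK(ab): return lambda sl,z: tool_for(EZ,-EX,ORG+sl*EX+(.047+z)*EZ,-1,TAU,ab)
E
python3 - <<'E'
from h import *
a0,b0=geo(TAU); K=KK((.033,b0)); lower(K,.032,"")
s=grab("scene"); up(s,130,150,280,275,5,"n_s"); grab("wrist","n_w")
E
```

```text
down hit=True t 33.5 F [0.7 0.6 1.7] op 59.7 p [ 0.5231 -0.2248  0.0771]
height above nominal mm [ 0.7 -0.1  0.8]
```

View pics/n_s.png

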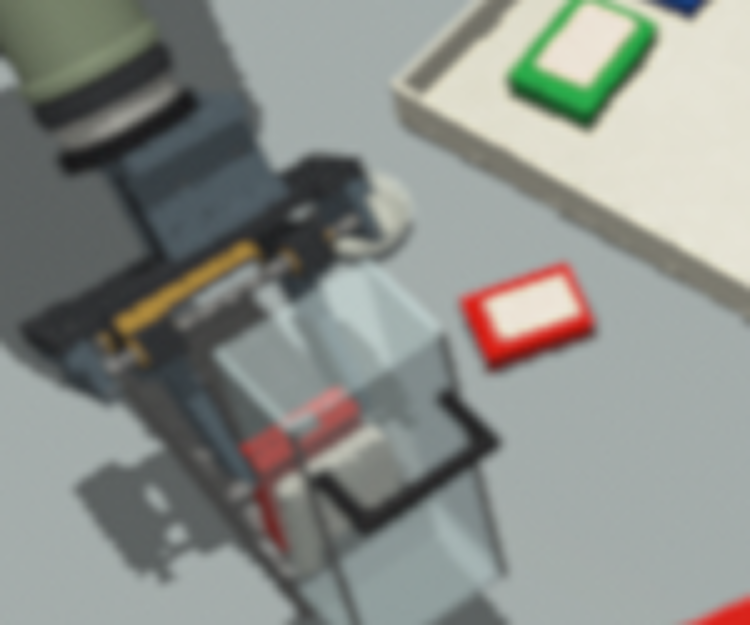

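View pics/n_w.png

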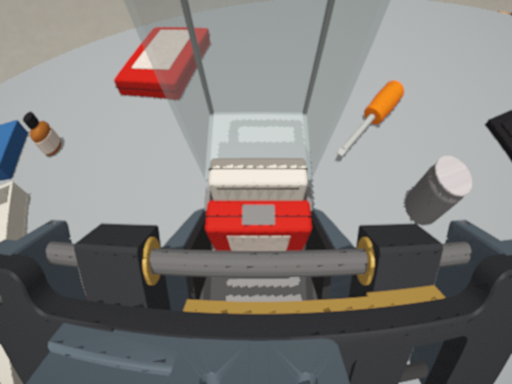

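Red is seated at nominal height (0.8 mm above), directly in front of the white case. Releasing, then on to the next case.

```bash
cat >> h.py <<'E'
def release(K,slot):
    gripper_to(.82,40); p,M=K(slot,.11); robot.servo_line(p,quat(M),feed=.12); st("released")
E
python3 - <<'E'
from h import *
a0,b0=geo(TAU); K=KK((.033,b0)); release(K,.032)
x=grab("scene"); up(x,130,150,280,275,5,"o_s"); w=grab("wrist","o_w")
d=grab("top")
for c in("case1","case2","case3"):
    f=find(c,d); print(c,f and (f[0].round(4),f[1],round(f[2],1)))
E
```

```text
released t 36.1 F [-0.  -0.7 -0.2] op 74.4 p [ 0.5223 -0.2247  0.1861]
case1 (array([0.4752, 0.2138]), (82.5, 57.8), -86.8)
case2 (array([0.6007, 0.2095]), (84.5, 59.1), 85.8)
case3 (array([0.4724, 0.1047]), (82.5, 58.0), -87.5)
```

View pics/o_w.png

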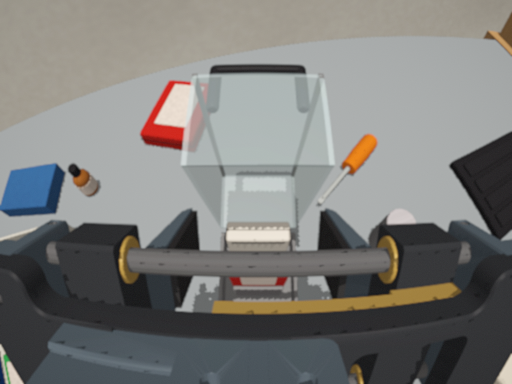

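```bash
cat >> h.py <<'E'
def cycle(c,slot,nm):
    ab=geo(TAU); K=KK(ab)
    p,M=K(min(slot,-.03),.15); robot.servo_line(p,quat(M),feed=.15)
    x,u,P=pick(c)
    p,M=P(.03); robot.servo_line(p,quat(M),feed=.1); s=st("lift")
    if not 57<s["opening"]*91<63: raise SystemExit("bad grip")
    p,M=P(.13); robot.servo_line(p,quat(M),feed=.15)
    carry(slot,ab,.10); s=st("hover")
    w=grab("wrist",nm+"_w"); q=grab("scene"); up(q,130,150,280,275,5,nm+"_s")
    if not 57<s["opening"]*91<63: raise SystemExit("slack")
    return K
E
python3 - <<'E'
from h import *
cycle("case2",0.,"p")
E
```

```text
case2 [0.6008 0.2094] (84.2, 59.1) 86.3
hit False
low t 39.9 F [ 0.4  0.1 -0.5] op 82.2 p [0.6022 0.2239 0.0277]
grip t 40.4 F [ 0.  -0.5  1.9] op 59.3 p [0.6019 0.2236 0.0276]
lift t 40.9 F [ 0.  -0.6 -1.5] op 59.3 p [0.602  0.2238 0.0581]
hover t 44.3 F [-0.6  0.2 -1.7] op 59.9 p [ 0.4923 -0.2152  0.161 ]
hover t 44.3 F [-0.6  0.2 -1.7] op 59.9 p [ 0.4923 -0.2152  0.161 ]
```

View pics/p_w.png

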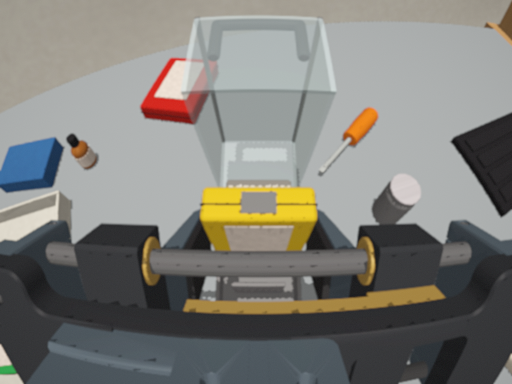

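View pics/p_s.png

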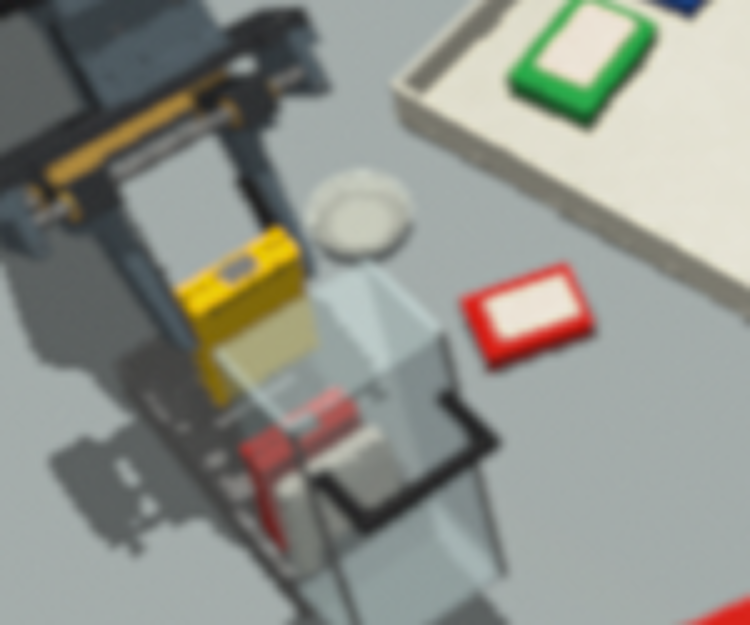

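Yellow is held square at wrist (258,215) above slot 0, and red is standing at scene crop (300,430). Lowering.

```bash
python3 - <<'E'
from h import *
K=KK(geo(TAU)); hit=lower(K,0.,"")
h=status.read_state()["eef_pos"]-K(0.,0)[0]
if abs(h[2])<.006: release(K,0.)
q=grab("scene"); up(q,130,150,280,275,5,"q_s"); grab("wrist","q_w")
E
```

```text
down hit=True t 46.4 F [ 1.4 -0.9  2. ] op 59.2 p [ 0.4925 -0.2154  0.0607]
height above nominal mm [ 0.7  0.  -0.4]
released t 48.9 F [-0.5  0.2  1. ] op 74.8 p [ 0.4917 -0.2154  0.1711]
```

View pics/q_s.png

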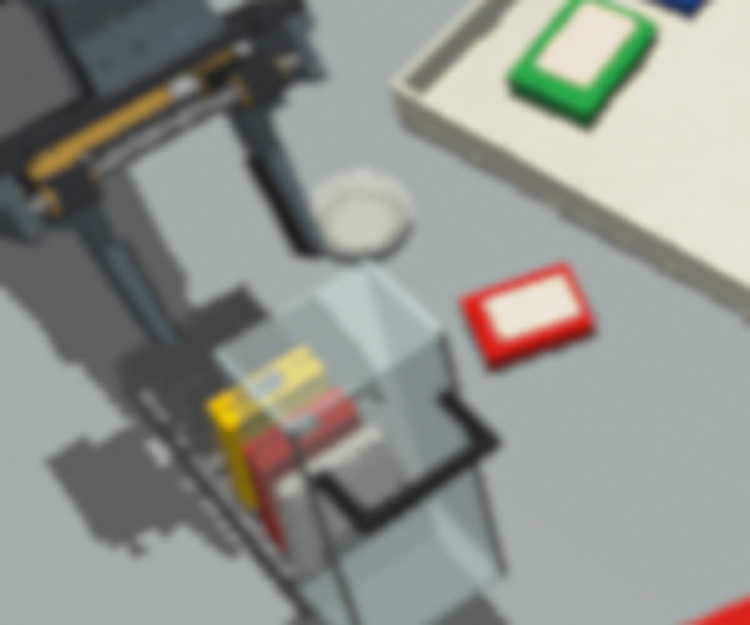

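Yellow is standing at crop (270,390), in front of red. Blue goes to −32 mm next.

```bash
python3 - <<'E'
from h import *
cycle("case1",-.032,"r")
E
```

```text
case1 [0.4752 0.2138] (82.5, 57.8) -86.8
hit False
low t 52.7 F [-0.3 -0.3 -0.7] op 82.2 p [0.4748 0.2282 0.0277]
grip t 53.1 F [-0.5  0.1  2.1] op 59.3 p [0.4745 0.228  0.0276]
lift t 53.6 F [-0.2 -0.4 -1.3] op 59.5 p [0.4746 0.2282 0.0579]
hover t 57.0 F [ 0.6 -0.2 -0.5] op 59.5 p [ 0.4617 -0.2059  0.1611]
hover t 57.0 F [ 0.6 -0.2 -0.5] op 59.5 p [ 0.4617 -0.2059  0.1611]
```

View pics/r_s.png

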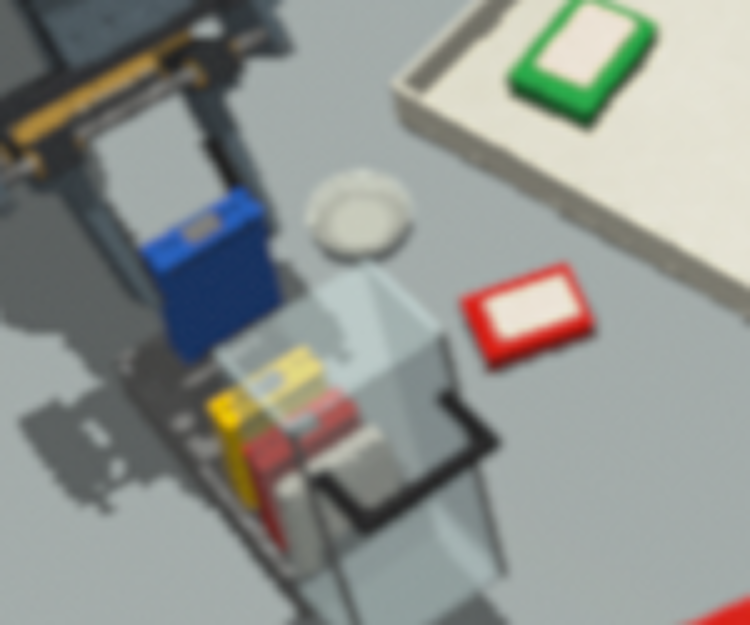

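View pics/r_w.png

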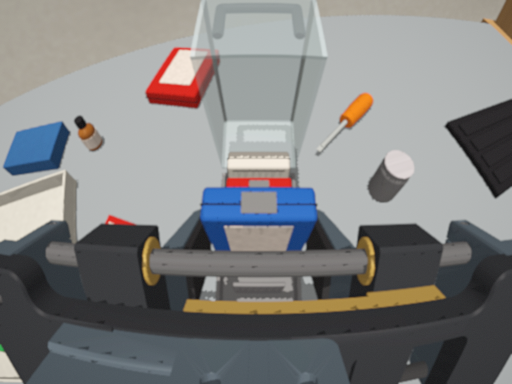

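Blue is held square at (258,215), aligned over the −32 mm slot. Lowering and releasing it, then picking green.

```bash
python3 - <<'E'
from h import *
K=KK(geo(TAU)); hit=lower(K,-.032,"")
h=status.read_state()["eef_pos"]-K(-.032,0)[0]
if abs(h[2])>.006: raise SystemExit("not seated")
release(K,-.032)
cycle("case3",-.064,"s")
E
```

```text
down hit=True t 59.0 F [ 1.2 -0.5  2.6] op 59.4 p [ 0.4621 -0.2062  0.0609]
height above nominal mm [ 0.9 -0.  -0.2]
released t 61.5 F [-0.3  0.   0.8] op 74.6 p [ 0.4611 -0.2061  0.1711]
case3 [0.4724 0.1048] (82.5, 58.0) -87.5
hit False
low t 64.9 F [-0.3  0.1  0.2] op 82.5 p [0.4722 0.1191 0.0277]
grip t 65.4 F [-1.   0.5  2. ] op 59.5 p [0.4719 0.1189 0.0276]
lift t 65.8 F [ 0.1  0.5 -1.7] op 59.6 p [0.472  0.1191 0.0579]
hover t 68.9 F [-0.3  0.2 -0.3] op 59.0 p [ 0.4312 -0.1965  0.161 ]
hover t 68.9 F [-0.3  0.2 -0.3] op 59.0 p [ 0.4312 -0.1965  0.161 ]
```

View pics/s_s.png

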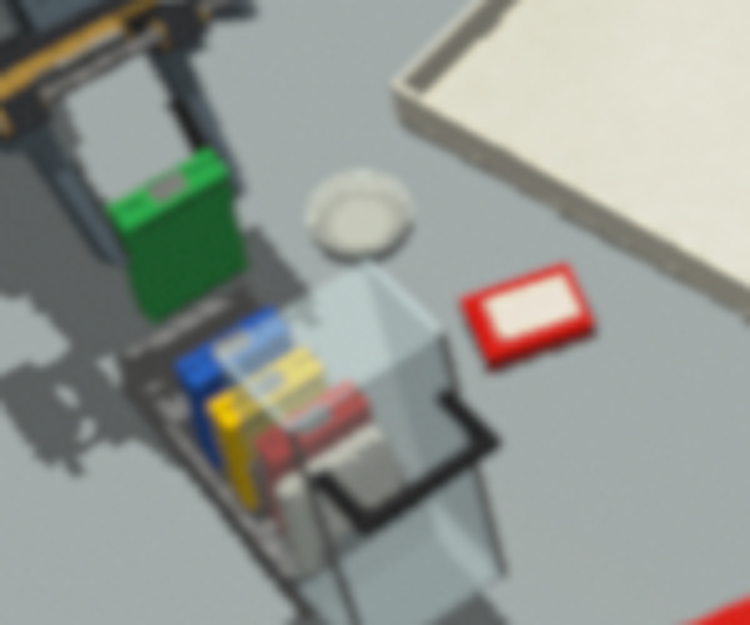

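View pics/s_w.png

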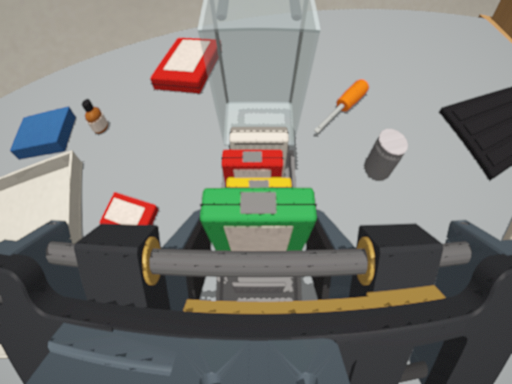

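Green is held square at (258,215). In both views red has shifted sideways by a few mm in its slot: wrist (253,160) against yellow at (259,183). I'll seat green first, then check red.

```bash
python3 - <<'E'
from h import *
K=KK(geo(TAU)); hit=lower(K,-.064,"")
h=status.read_state()["eef_pos"]-K(-.064,0)[0]
if abs(h[2])>.006: raise SystemExit("not seated")
release(K,-.064)
p=BAR0+0.02*EX-0.10*EY; p[2]=0.30
s=st(); robot.servo_line(s["eef_pos"]+[-.03,0,.05],feed=.12)
robot.move_pose([.36,-.1,.32],quat(down(YAW+np.pi/2)))
robot.move_pose(p,quat(down(YAW+np.pi/2))); st()
w=grab("wrist","t_w"); up(w,170,45,370,155,4,"t_wc"); q=grab("scene"); up(q,130,150,280,275,5,"t_s"); d=grab("top"); up(d,280,160,400,290,5,"t_t")
E
```

```text
down hit=True t 70.9 F [ 0.1 -0.4  2. ] op 59.6 p [ 0.4314 -0.197   0.0611]
height above nominal mm [ 0.8 -0.2  0. ]
released t 73.3 F [-0.3  0.4  0.2] op 74.8 p [ 0.4304 -0.1968  0.1711]
 t 73.3 F [-0.3  0.4  0.2] op 74.8 p [ 0.4304 -0.1968  0.1711]
 t 76.0 F [ 0.4 -0.2 -0.2] op 74.6 p [ 0.4442 -0.3033  0.3   ]
```

View pics/t_w.png

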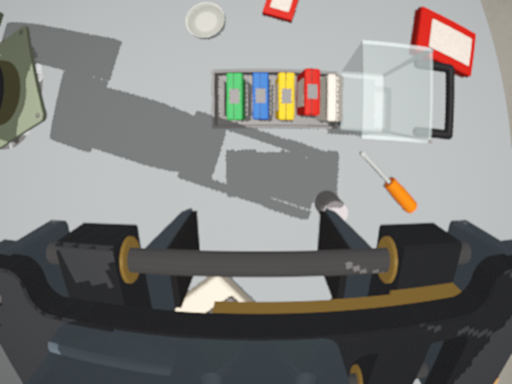

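View pics/t_wc.png

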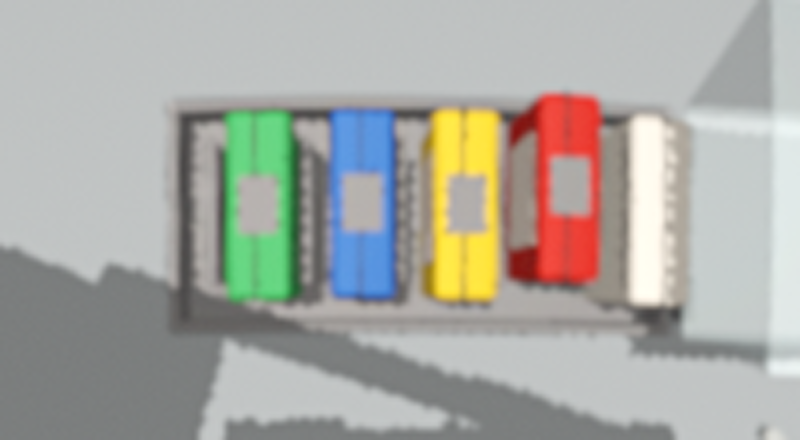

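View pics/t_s.png

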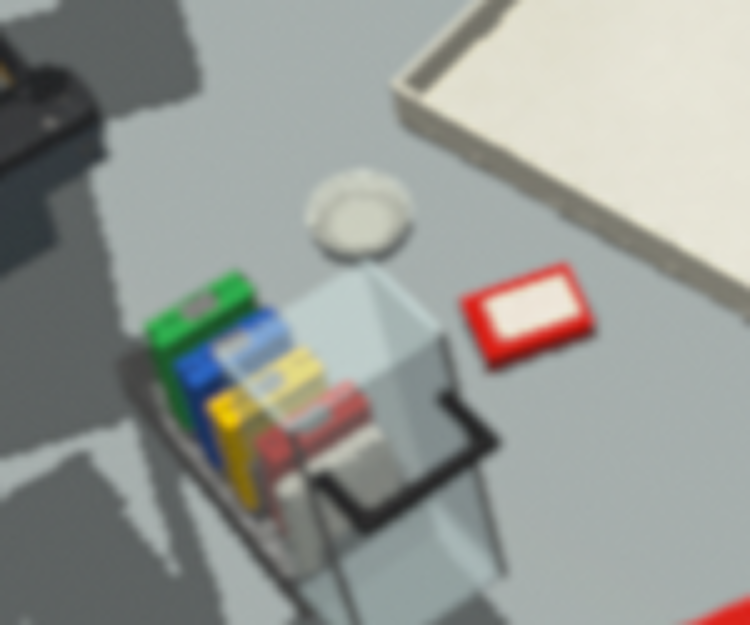

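```bash
python3 - <<'E'
from h import *
w=grab("wrist"); g=lambda x,y,z: plane(w,(170+(x-1.5)/4,45+(y-1.5)/4),z)
for n,Q in dict(green=[(226,110),(224,300),(290,300),(293,110)],blue=[(332,110),(332,298),(395,298),(395,110)],yellow=[(433,110),(433,300),(497,300),(499,110)],red=[(540,95),(540,282),(598,280),(600,97)],white=[(632,115),(632,303),(668,305),(672,118)]).items():
    P=[g(*q,.089) for q in Q]; m=sum(P)/4-ORG; print(n,"file x,y mm",(m@EX*1000).round(1),(m@EY*1000).round(1),"len",np.linalg.norm(P[0]-P[1]).round(4), "w",np.linalg.norm(P[0]-P[3]).round(4),"yaw",np.degrees(np.arctan2(*(P[0]-P[1])[[1,0]])).round(1)-90)
E
```

```text
green file x,y mm -61.0 0.0 len 0.0595 w 0.0206 yaw -17.599999999999994
blue file x,y mm -28.7 0.1 len 0.0587 w 0.0192 yaw -16.900000000000006
yellow file x,y mm 2.6 0.2 len 0.0594 w 0.0203 yaw -16.700000000000003
red file x,y mm 35.0 6.5 len 0.059 w 0.0189 yaw -16.5
white file x,y mm 61.2 0.8 len 0.0598 w 0.013 yaw -16.299999999999997
```

The knock moved red 6.5 mm sideways in its slot. It is still upright and in line with the others. I'll nudge it back with the shut fingers so it's well clear of the hood wall.

```bash
python3 - <<'E'
from h import *
ab=geo(TAU); K=lambda dy,dz,sl=.032: tool_for(EZ,-EX,ORG+sl*EX+dy*EY+(.047+dz)*EZ,-1,TAU,ab)
gripper_to(0.,20)
for dy,dz in((.062,.12),(.062,0),(.045,0)):
    p,M=K(dy,dz); q=kin.ik(p,quat(M)); print(dy,dz,None if q is None else q.round(2))
robot.move_pose([.38,-.08,.30],quat(down(YAW+np.pi/2)))
p,M=K(.062,.15,-.03); robot.move_pose(p,quat(M))
p,M=K(.062,.12); robot.servo_line(p,quat(M),feed=.1)
p,M=K(.062,0); print(robot.servo_line(p,quat(M),feed=.08,until_force=8)); st()
grab("wrist","u_w")
E
```

```text
0.062 0.12 [-0.33  0.11  2.23  0.34  0.07  1.21]
0.062 0 [-0.33  0.36  2.38  3.07  0.33 -1.53]
0.045 0 [-0.38  0.36  2.38  2.97  0.33 -1.47]Traceback (most recent call last):
  File "<stdin>", line 9, in <module>
rig.PlanningError: the arm cannot follow that straight line within its joint ranges
```

```bash
python3 - <<'E'
from h import *
ab=geo(TAU); K=KK(ab); st()
p,M=K(-.03,.15); robot.move_pose(p,quat(M)); gripper_to(.97,10); st()
p,M=K(.032,.11); robot.servo_line(p,quat(M),feed=.1); 
p,M=K(.032,.003); print(robot.servo_line(p,quat(M),feed=.06,until_force=6)); st("low")
gripper_to(62/91,8); st("closed"); grab("wrist","v_w")
gripper_to(.95,8)
p,M=K(.032,.11); robot.servo_line(p,quat(M),feed=.1); st()
p,M=K(-.03,.15); robot.servo_line(p,quat(M),feed=.15)
robot.move_pose([.36,-.1,.32],quat(down(YAW+np.pi/2)))
p=BAR0+0.02*EX-0.10*EY; p[2]=0.30
robot.move_pose(p,quat(down(YAW+np.pi/2)))
w=grab("wrist"); up(w,170,45,370,155,4,"v_wc"); st()
E
```

```text
t 80.3 F [-1.1 -0.2 -0.5] op 0.5 p [ 0.5403 -0.1653  0.181 ]
 t 82.3 F [-0.3 -0.5 -1.3] op 88.3 p [ 0.4631 -0.2067  0.2111]
False
low t 85.3 F [0.5 0.1 0.3] op 88.1 p [ 0.5225 -0.2248  0.0644]
closed t 85.9 F [-0.2  0.3 -0.6] op 62.1 p [ 0.5224 -0.2248  0.0641]
 t 88.5 F [-0.2 -0.2  0.2] op 86.3 p [ 0.5224 -0.2247  0.1711]
 t 91.2 F [-0.5 -0.2  0.2] op 86.7 p [ 0.4445 -0.3029  0.3004]
```

View pics/v_w.png

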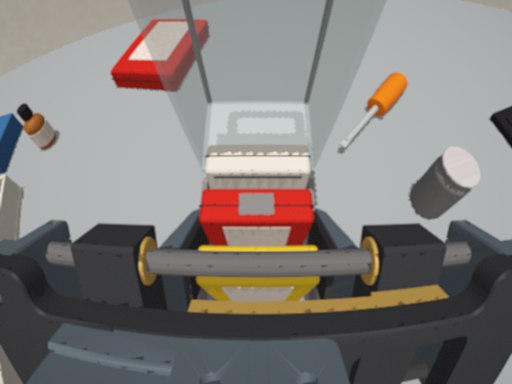

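View pics/v_wc.png

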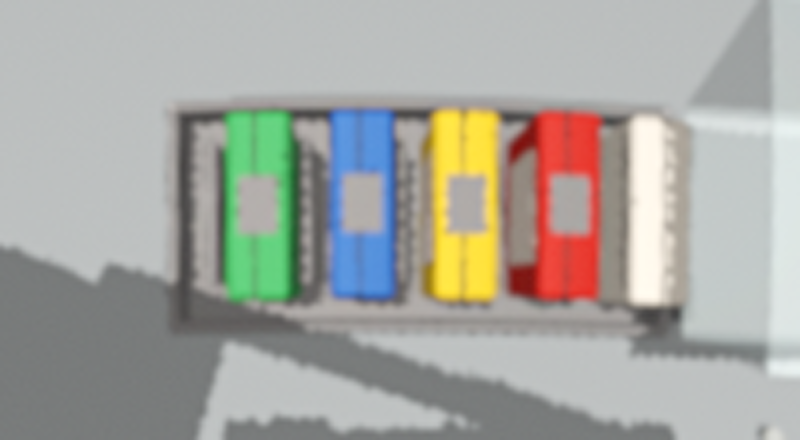

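All four cases now sit in line with the white one: red at crop (570,203), yellow (465,203), blue (362,203), green (258,203). Next I'll grip the handle and shut the cover.

```bash
python3 - <<'E'
from h import *
print([bar_at(t).round(4).tolist() for t in(1.36,1.38,1.4)])
robot.move_pose([.42,-.10,.32],quat(down(YAW+np.pi/2)))
gripper_to(.24,30)
M2=Rot.from_rotvec(EY*0.2).as_matrix()@down(YAW+np.pi/2)
robot.move_pose([.6914,-.2752,.335],quat(M2))
p,M=tool_bar(1.38,0.4); 
robot.servo_line(p-M[:,2]*.06,quat(M),feed=.12)
grab("wrist","w_w"); s=grab("scene"); up(s,160,170,310,295,5,"w_s"); st()
w=grab("wrist"); print("bar px expected",proj(w,bar_at(1.38)))
E
```

```text
[[0.658, -0.2646, 0.1987], [0.6611, -0.2655, 0.1973], [0.6641, -0.2664, 0.1959]]
 t 95.4 F [ 0. -1.  1.] op 22.2 p [ 0.6885 -0.2738  0.2469]
bar px expected [258.57686338 211.91569829]
```

View pics/w_w.png

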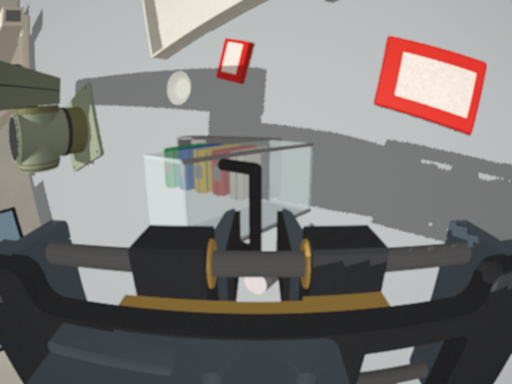

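View pics/w_s.png

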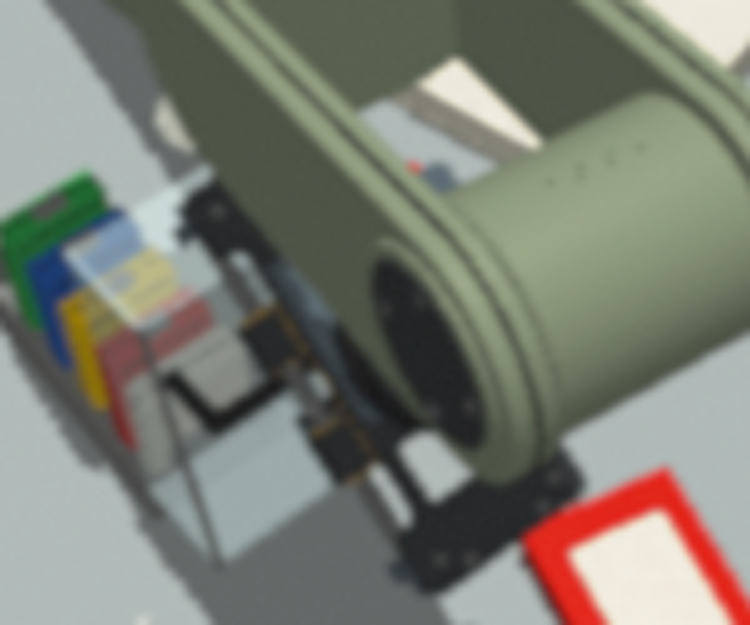

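```bash
cat >> h.py <<'E'
HINGE=HINGE-.003*EX; BAR0=BAR0-.003*EX
E
python3 - <<'E'
from h import *
p,M=tool_bar(1.385,0.4)
print(robot.servo_line(p,quat(M),feed=.08,until_force=10)); st()
gripper_to(0,30); st("grip")
for th in np.linspace(1.385,0.05,11)[1:]:
    p,M=tool_bar(th,0.4); h=robot.servo_line(p,quat(M),feed=.10,until_force=35)
    s=status.read_state(); print(round(th,2),h,s["contact_force"].round(1),round(s["opening"]*91,1))
    if h: break
s=grab("scene"); up(s,130,150,280,275,5,"x_s"); grab("wrist","x_w"); st()
E
```

```text
False
 t 96.3 F [-0.5 -0.   0.3] op 22.0 p [ 0.6568 -0.2642  0.1934]
grip t 96.7 F [-4.7  1.3  4. ] op 9.1 p [ 0.6553 -0.2638  0.1941]
1.25 False [0.8 0.1 6.9] 9.4
1.12 False [ 1.1 -0.7 11.9] 9.5
0.98 False [-0.6  1.  15. ] 9.4
0.85 False [-3.   0.8 16.7] 9.1
0.72 False [-5.   2.2 17.2] 9.4
0.58 False [-8.5  2.9 18.1] 8.9
0.45 False [-11.7   4.6  17. ] 9.1
0.32 False [-13.9   4.   14.3] 8.8
0.18 False [-14.2   3.5  12.2] 9.2
0.05 False [-14.4   4.3   8.4] 9.1
 t 100.6 F [-14.2   3.1   8.6] op 9.2 p [ 0.4503 -0.2014  0.1359]
```

View pics/x_s.png

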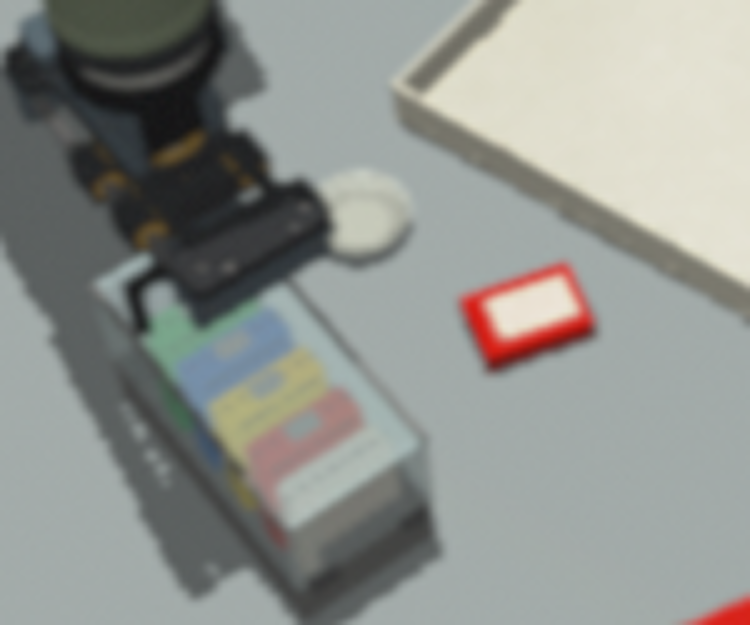

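View pics/x_w.png

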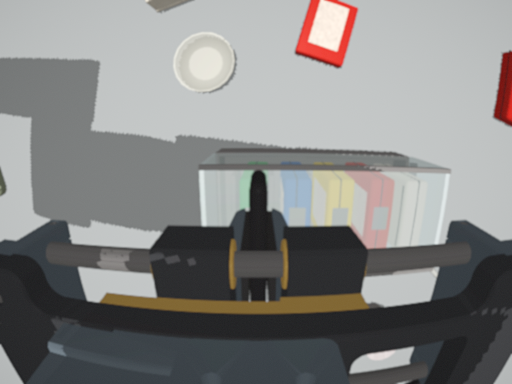

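The cover is nearly shut over the five cases. I'll release and press the bar fully down with the shut fingertips.

```bash
python3 - <<'E'
from h import *
gripper_to(.25,20); s=st("open")
M=down(YAW+np.pi/2)
robot.servo_line(s["eef_pos"]+[0,0,.055],quat(M),feed=.1); gripper_to(0,20); st("up")
p=BAR0+[0,0,.005+.014+.012]; robot.servo_line(p,quat(M),feed=.08)
h=robot.servo_line(BAR0+[0,0,.019-.012],quat(M),feed=.03,until_force=22); s=st("press %s"%h); print("tip-bar top z (mm, 141 nominal):",(s["eef_pos"][2]-.014)*1000)
robot.pause(.3); st()
robot.servo_line(s["eef_pos"]+[0,0,.08],quat(M),feed=.12)
robot.move_pose(BAR0+0.0*EX-0.10*EY+[0,0,.164],quat(M)); st()
w=grab("wrist","y_w"); up(w,170,45,370,155,4,"y_wc"); s=grab("scene"); up(s,130,150,280,275,5,"y_s")
E
```

```text
open t 101.0 F [-2.1  0.7 -1.5] op 22.7 p [ 0.4566 -0.2033  0.1372]
up t 102.2 F [-0.2  0.8 -0.2] op 0.4 p [ 0.4565 -0.2033  0.1921]
press True t 103.2 F [-1.6 -0.1  9. ] op 0.4 p [ 0.4517 -0.2019  0.1551]
tip-bar top z (mm, 141 nominal): 141.09902171240435
 t 103.5 F [-2.   1.1  6.9] op 0.4 p [ 0.4517 -0.2019  0.1551]
 t 104.9 F [-0.6 -0.4  0.5] op 0.3 p [ 0.4223 -0.2974  0.299 ]
```

View pics/y_wc.png

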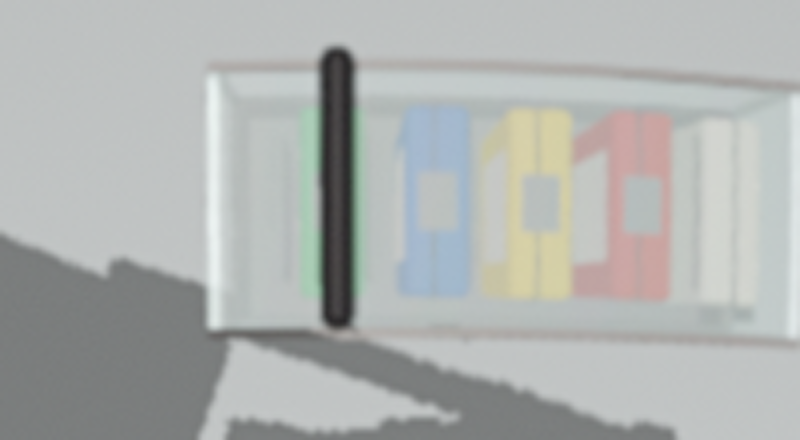

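View pics/y_s.png

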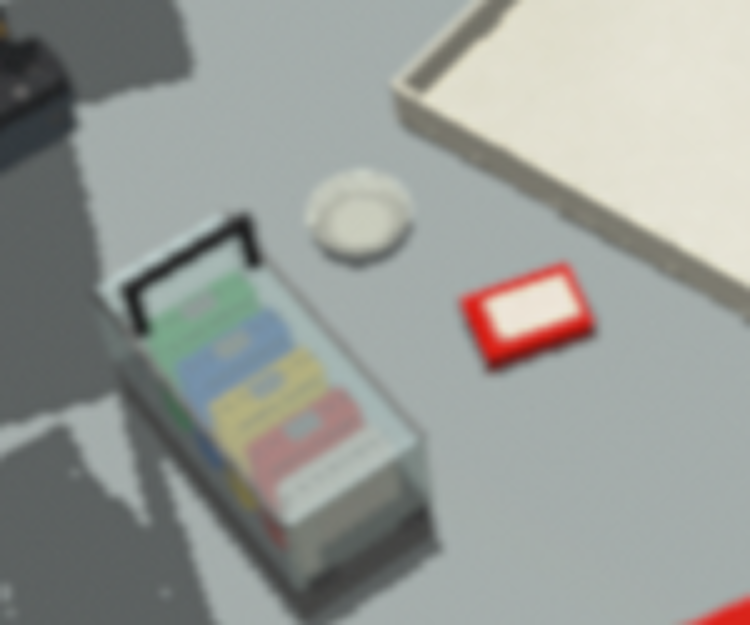

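The tip stopped at 141.1 mm, which matches the bar top at shut (136 + 5 mm). I'll do one more steady press to confirm, then a final look around.

```bash
python3 - <<'E'
from h import *
M=down(YAW+np.pi/2)
robot.move_pose(BAR0+[0,0,.06],quat(M)); robot.servo_line(BAR0+[0,0,.025],quat(M),feed=.08)
h=robot.servo_line(BAR0+[0,0,.005],quat(M),feed=.02,until_force=28); s=st("press %s"%h); print("tip z mm",(s["eef_pos"][2]-.014)*1000)
robot.servo_line(s["eef_pos"]+[0,0,.09],quat(M),feed=.12)
robot.move_pose([.30,-.20,.35],quat(M)); robot.pause(.5); st()
d=grab("top","z_t"); grab("scene","z_s")
for x in rects(d,"case4",.02): print(x[0].round(4),x[1],round(x[2],1))
E
```

```text
press True t 106.8 F [-1.3 -0.1  5.9] op 0.7 p [ 0.4521 -0.202   0.1551]
tip z mm 141.11021080809832
 t 109.0 F [-0.1  0.6  0.6] op 0.5 p [ 0.3002 -0.2     0.3498]
[ 0.554  -0.0651] (64.9, 47.1) 57.7
[ 0.8092 -0.1841] (124.9, 86.5) -29.0
```

View pics/z_t.png

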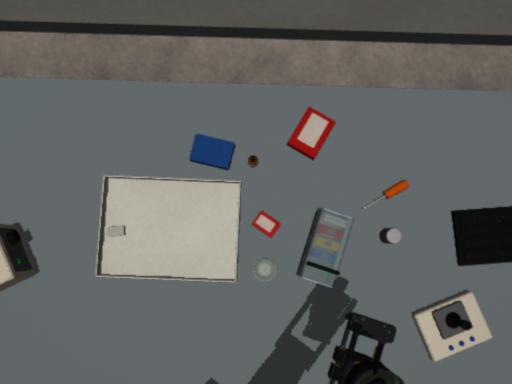

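View pics/z_s.png

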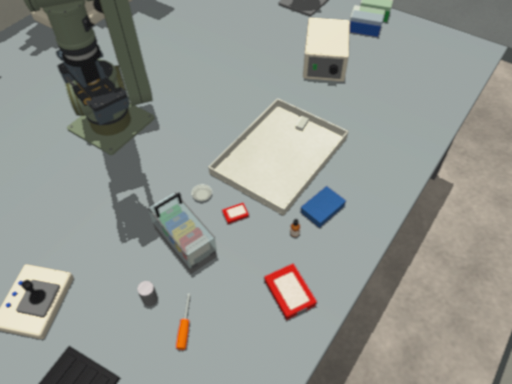

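The tray now holds only the cover-glass box at (117,231). The file is shut over all five cases at (327,245), and the other objects are in place. Handing in.

```bash
python3 -c "
from rig import ticket; print(ticket.close_job())"
```

```text
the job is handed in; nothing more can be done
None
```

The job is handed in at about 109 s of the 210 s allowed. I opened the cover to its stop and stood all four coloured cases upright, one to a slot. From the front they are green, blue, yellow and the middle-sized red. I then shut the cover over them.

**Last checks**
- **Cases:** each case met the slot floor within 1 mm of its nominal height. The last views show all four standing in line with the white case, which stayed in its rear slot.
- **Cover:** two presses on the handle, stopped at 22 N and 28 N, both ended at 141.1 mm. The bar top should be at 141 mm when shut.
- **Tray:** it holds only the cover-glass box.

**What went wrong**
- **Red dropped:** the grip slackened while carrying the red case, and it fell beside the file. I picked it up again and filed it.
- **Small red case moved:** the falling case turned the small red case on the bench by about 6° and moved it 2–3 mm. I left it where it lies.
- **Red shifted in its slot:** it was later found about 6.5 mm to one side. I pushed it back to centre before shutting the cover.
- **Camera offset:** positions of the filed cases from the wrist camera read about 3 mm further towards the hinge than where they were placed. All the seats still fitted.

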